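# Burnish the stem seam of a glass panel

## Task

Take the sprung burnisher (the taller tool, with the straight handle) out of its stand, set its nib gently on the outer end of the stem of the T-shaped copper foil seam on the glass panel, and draw it along the stem to the crossbar in one slow stroke, about 3 cm a second, pressing lightly so that the nib stays on the seam and stopping at the crossbar. Then lift it off and put it back upright in the stand it came from, fully seated on its collar, and let go.

Things in the scene. Friction and masses are not known exactly. Their poses are not given: they have to be found in the camera images.
- burnisher: Upright round tool in a wooden stand, 132 mm tall, 82 g. Origin on its axis at the underside of its brass collar (34 mm across, 5 mm thick); z up to the handle. Straight wooden handle 19 mm across from z = 5 to 70 mm: grip it from above, any yaw. Below, a 12 mm shaft to z = -42 mm, then the nib. A shorter ball-headed punch in an identical stand is not needed.
- nib_tip (a point): Blunt end of the burnisher's sprung steel nib, 4 mm across, on the tool's axis, 62 mm below the collar's underside when free. Pressed, it springs up into the shaft by at most 10 mm: it yields from 1 N and is fully in at 3.5 N; about 5 mm in is right. Hidden in the block while the tool is in its stand.
- panel: Plywood board 180 x 172 x 12 mm, fixed, with flat glass 150 x 140 mm, its top at z = 16 mm; small nails stand 7 mm over the glass round its edge. Origin: middle of the board's underside, z up. Copper foil seams 8 mm wide form a T: stem along x at y = 0, crossbar along y at x = +45 mm. Stroke the stem from x = -65 mm (10 mm inside the glass edge) to x = +45 mm. +x points roughly away from you.
- stand: The burnisher's stand, fixed: wooden block 58 x 58 mm, 70 mm tall, on a foot 74 x 74 x 8 mm, with a 23 mm round hole right through along z. Origin: middle of its underside; the hole's mouth is at z = 70 mm. The tool hangs in the hole, its collar's underside resting on the block's top at z = 70 mm.

How it is judged:
By the outcome, as a careful person would: the job done as asked, in the order asked, and still so for the second after the job is handed in, with the robot touching nothing.
It also fails if it takes over 58 s, if anything falls off the work surface, if the arm or the gripper's body presses on something with over 40 N, if the wrist force passes 120 N, or if a joint passes its speed limit or range.

## Robot

A 6-joint arm with a two-finger parallel gripper is mounted at the origin on a cart in front of the work surface, level with it; the furniture and walls round the work are solid. World frame = base frame: x ahead of the robot, y to its left, z up, the work surface at z = 0. Lengths are in m, angles in rad, forces in N, time in s.
With the tool pointing down it reaches from about 0.3 to 0.775 m from the base axis. Payload 14.6 kg.
Tool frame: the origin (TCP) lies on the centre line of the jaws, within the pads' length; the fingertips stand 19 mm ahead of it and the grasp point (between the pads) is the TCP (ctrl.tip_reach is the distance from the TCP to the fingertips, in m); x points along the fingers, y is the direction in which the jaws open and shut, and the axes are right-handed (so a half turn about x gives the same grasp; the last joint's range is limited). The gripper opens to 94 mm and grips with 3 to 60 N. Pads are 16 mm wide; open, the fingers measure 119 mm over their backs; the gripper's body (75 mm by 177 mm) begins 78 mm behind the grasp point.
Start: joints at [-1.221, 0.3, 1.521, -0, 1.321, -0.067], TCP at [0.223, -0.503, 0.202] pointing down, gripper open.
Joint ranges: [-3.03, 3.03], [-0.79, 2.21], [0.23, 2.52], [-1.04, 4.18], [0, 3.07], [-2.55, 2.55]. Speed limits (rad/s): [2.22, 2.22, 2.57, 3.14, 3.14, 3.14].

## Interface

Orientations are given as [roll, pitch, yaw] about the fixed x, y, z axes, in that order (R = Rz(yaw) Ry(pitch) Rx(roll)).
In Python, from station import ctrl, optics, models gives the robot as it stands. The module is installed in compiled form; this text tells all that it offers.
- The arm moves only by the tool arm_command, never from a script. Its argument "deltas" is a list of rows, each an object with "translation": the shift along the tool's x, y, z in units of 25 mm (1.0 is 25 mm), a list of three; "turn": the turn, a rotation vector about the tool's x, y, z in units of 5 degrees (1.0 is 5 degrees), a list of three. In form: [{"translation": [x, y, z], "turn": [rx, ry, rz]}, ...]. A call has 1 to 12 rows; each row is the pose to reach, as a shift and turn from the pose commanded when the call began, along the tool's axes at that moment; what a row does not reach only later rows make up. A row lasts 1/12 s, in which the tool goes at most 41.7 mm and 7.16 degrees, less where a joint would pass 70% of its speed; a pose out of reach is approached as far as the arm can. A call with a gripper value outside its range is refused whole. "gripper" is the finger opening in mm, from 0 to 94, set as the call begins (left out, the last holds). The fingers move at their own pace and stop on an object; "force" is the grip in N (left out, the last holds). Time passes only in rows, so rows that repeat a pose let the fingers close. It gives the time, the measured TCP pose, the force and the opening at its end, in the units of the state.
- ctrl.get_obs(): the state, without advancing time (a new reading comes with each control period).
- optics.camera(name): name is "side" or "top"; returns the picture (480x640x3 uint8, red, green, blue); there is no depth.
- optics.get_calibration(name): a dict with "K" (3x3 intrinsics, pixels), "origin" and "orientation" of the camera in the world. Camera axes: x right, y down, z forward; pixel columns grow to the right and rows downward; lengths in m; the calibration is good to about 2 mm. A picture is of the moment at which its call begins. get_calibration takes no time and is no camera call.
- ctrl.hand_in(): hands the job in, once; it reports no verdict.
Trained networks look in the newest picture that a camera, given by its name, has taken for a name from the list of things; names that differ only in an ending like _2 or _b are one class to them, and where a whole thing is asked for, a point or a joint stands for the part that bears it (a point fixed in the world has none). Each returns a list of dicts, best first, with "score" (0 to 1); they miss things now and then, are a little off and sometimes report something else, mostly with a low value. They report only what shows in the picture. A call takes as long as a camera call.
- models.look_for(target, camera): "box" ([left, top, right, bottom] in pixels, round what is visible of it).
- models.cut_out(target, camera): "pixels" (480x640 bool, what is visible of it) and "box" ([left, top, right, bottom] in pixels, round what is visible of it).
- models.mark_of(target, camera): "at" ([column, row] in pixels: a listed point, or the origin of a listed thing).
The state is a dict: "time_s": time; "qpos": joint angles; "joint_vel": joint speeds; "tau": joint torques, N m; "ee_pos": TCP position; "eef_rot": TCP orientation; "force": force on the tool from outside, world axes, zero at the start; "moment": the same for the moment, N m; "grip_width": finger opening in m.
Only numpy, scipy, OpenCV 4.12 (cv2) and the standard library are available. Lean on these libraries where they do the work, as an engineer would, in place of code of your own. Each camera call takes 0.05 s, during which the arm holds its last target.

## Working session

There is one attempt and no reset: what is moved stays moved. The work goes in short steps, Python scripts to look and compute and a tool call to move; the robot and the scene stay as the last step left them, time stands still between calls to the robot, and variables do not carry over. Pictures are saved under pics/ and viewed, and the job is handed in when it is done.

Besides the shell and the picture viewer there is one more tool, called after "Request:" as a command line: name --argument value ..., lists and objects as JSON in quotes. arm_command: Moves the arm, as the interface text tells. Its arguments: {"type":"object","properties":{"deltas":{"type":"array"},"gripper":{"type":"number"},"force":{"type":"number"}},"required":["deltas"]}

```bash
mkdir -p pics; cat > h.py <<'E'
import numpy as np, cv2
from station import ctrl, optics, models
E
python3 - <<'E'
from h import *
o=ctrl.get_obs(); print({k:np.round(v,4) for k,v in o.items()}); print(ctrl.tip_reach)
for n in("side","top"):
    im=optics.camera(n); cv2.imwrite(f"pics/{n}0.png",im[:,:,::-1]); c=optics.get_calibration(n); print(n,c)
    for t in("burnisher","stand","panel"):
        for r in models.look_for(t,n)[:3]: print(t,"box",np.round(r["box"]),r["score"])
        for r in models.mark_of(t,n)[:3]: print(t,"mark",np.round(r["at"],1),r["score"])
print(ctrl.get_obs()["time_s"])
E
```

```text
{'time_s': np.float64(0.0), 'qpos': array([-1.2206,  0.3005,  1.5216, -0.    ,  1.3207, -0.0666]), 'joint_vel': array([ 0.0004,  0.001 , -0.0022, -0.0003, -0.0017,  0.0008]), 'tau': array([ 6.00000e-04, -5.31804e+01, -3.52736e+01,  7.09000e-02,
        2.45000e-02, -1.00000e-04]), 'ee_pos': array([ 0.2226, -0.5027,  0.2018]), 'eef_rot': array([-1.6245,  1.5696,  1.9339]), 'force': array([ 1.123 ,  0.5438, -0.3623]), 'moment': array([-0.0485, -0.0515,  0.0094]), 'grip_width': np.float64(0.0941)}
0.019
side {'K': array([[531.92163912,   0.        , 319.10010508],
       [  0.        , 531.92163912, 233.07209488],
       [  0.        ,   0.        ,   1.        ]]), 'origin': array([0.38464812, 0.61175511, 0.52216249]), 'orientation': array([-2.10467868,  0.00715356, -3.01211208])}
burnisher box [380. 160. 397. 196.] 0.62
burnisher mark [386.2 190.7] 0.79
stand box [364. 188. 401. 233.] 0.56
stand mark [387.3 223. ] 0.67
panel box [173. 247. 307. 321.] 0.96
panel mark [245.9 281.3] 0.67
top {'K': array([[546.89884843,   0.        , 325.14467388],
       [  0.        , 546.89884843, 235.53584469],
       [  0.        ,   0.        ,   1.        ]]), 'origin': array([ 0.35184973, -0.1203517 ,  0.91533291]), 'orientation': array([-2.95050787,  0.00452377, -1.55958554])}
burnisher box [446. 312. 473. 334.] 0.89
burnisher mark [455.1 325.2] 0.64
stand box [424. 299. 477. 351.] 0.58
stand mark [447.5 325.4] 0.9
panel box [259. 137. 365. 246.] 0.65
panel mark [308.9 190.8] 0.78
0.7
```

View pics/side0.png

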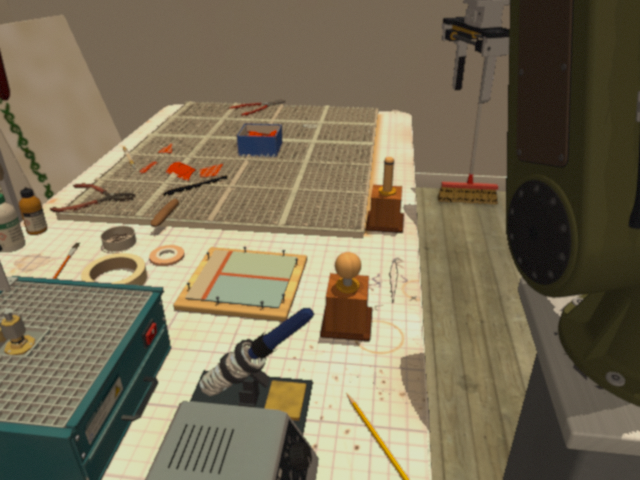

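View pics/top0.png

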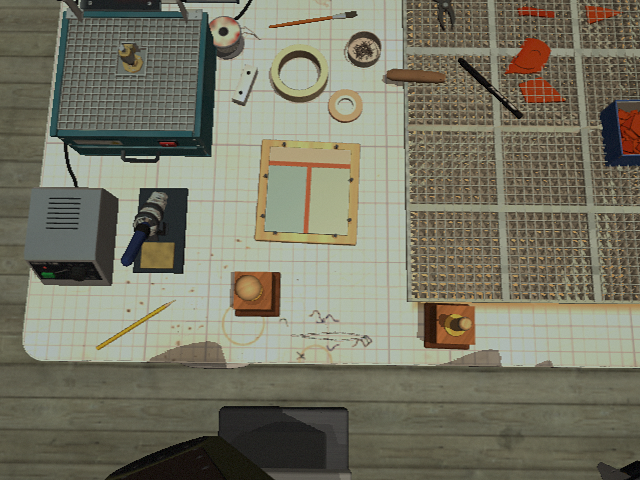

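The side picture shows the burnisher in its stand at about (388,190) and the panel at (245,281). In the top picture they are at (455,325) and (309,190). The ball-headed punch stands apart at (250,290) in the top view. Next I'll refine these measurements.

```bash
cat >> h.py <<'E'
from scipy.spatial.transform import Rotation as Ro
from scipy.optimize import least_squares
C={n:optics.get_calibration(n) for n in("side","top")}
def RM(n): return Ro.from_euler('xyz',C[n]["orientation"]).as_matrix()
def proj(P,n):
    P=np.atleast_2d(P); p=(P-C[n]["origin"])@RM(n); q=p@C[n]["K"].T; return q[:,:2]/q[:,2:]
def back(uv,n,z):
    uv=np.atleast_2d(uv); d=np.c_[uv,np.ones(len(uv))]@np.linalg.inv(C[n]["K"]).T@RM(n).T; o=C[n]["origin"]
    return o+d*((z-o[2])/d[:,2])[:,None]
E
python3 - <<'E'
from h import *
print("top: panel",back([308.9,190.8],"top",0.012),"stand mark(z0)",back([447.5,325.4],"top",0),"burn z.07",back([455.1,325.2],"top",.07))
print("side: panel",back([245.9,281.3],"side",0.0),"stand",back([387.3,223],"side",0),"burn",back([386.2,190.7],"side",.07))
for n,b in(("top",(245,130,375,255)),("side",(165,235,320,325)),("top",(410,285,490,360)),("side",(355,145,420,240))):
    im=cv2.imread(f"pics/{n}0.png")[b[1]:b[3],b[0]:b[2]]
    s=min(790//im.shape[1],590//im.shape[0]); cv2.imwrite(f"pics/c_{n}_{b[0]}.png",cv2.resize(im,None,fx=s,fy=s,interpolation=cv2.INTER_CUBIC)); print(n,s)
im=cv2.imread("pics/top0.png"); print(im[180:240:10,300:316].astype(int)[:, :, ::-1].tolist()[2])
im=cv2.imread("pics/side0.png"); print(im[268:284,250][:, ::-1].tolist())
E
```

```text
top: panel [[ 0.60414907 -0.08566142  0.012     ]] stand mark(z0) [[ 0.37988165 -0.31786564  0.        ]] burn z.07 [[ 0.37816726 -0.31434302  0.07      ]]
side: panel [[ 0.60371149 -0.09188461  0.        ]] stand [[ 0.37274568 -0.31863135  0.        ]] burn [[ 0.37893043 -0.32056414  0.07      ]]
top 4
side 5
top 7
side 6
[[146, 163, 141], [149, 165, 144], [147, 165, 144], [146, 165, 145], [153, 156, 134], [166, 117, 85], [171, 89, 53], [169, 91, 55], [168, 86, 54], [163, 106, 76], [154, 152, 120], [169, 176, 143], [166, 174, 141], [165, 171, 138], [169, 175, 141], [168, 175, 140]]
[[179, 183, 137], [180, 182, 138], [179, 183, 136], [180, 182, 137], [179, 182, 136], [180, 176, 132], [182, 154, 110], [188, 117, 75], [189, 102, 58], [180, 123, 87], [164, 151, 121], [158, 167, 139], [159, 173, 143], [157, 171, 142], [158, 172, 144], [157, 173, 143]]
```

```bash
python3 - <<'E'
from h import *
a=[cv2.resize(cv2.imread(f"pics/{f}"),(400,300)) for f in("c_top_245.png","c_side_165.png","c_top_410.png","c_side_355.png")]
cv2.imwrite("pics/m.png",np.vstack([np.hstack(a[:2]),np.hstack(a[2:])]))
E
```

```text
(no output)
```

View pics/m.png

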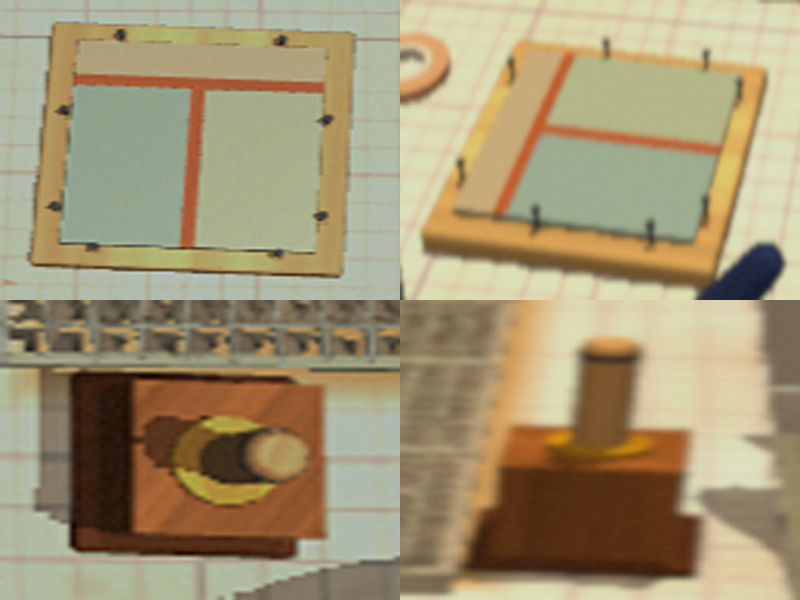

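```bash
python3 - <<'E'
from h import *
def cop(n):
    im=cv2.imread(f"pics/{n}0.png").astype(float); return np.clip((im[:,:,2]-im[:,:,1]-15)/60,0,1)
pts={}
w=cop("top")
P=[]
for v in range(172,234):
    s=w[v,295:322]; 
    P.append((295+(s*np.arange(27)).sum()/s.sum(),v,s.sum()))
P=np.array(P); print(P[::12]); 
Q=[]
for u in [*range(275,300),*range(318,345)]:
    s=w[156:174,u]; Q.append((u,156+(s*np.arange(18)).sum()/s.sum(),s.sum()))
Q=np.array(Q); print(Q[::12])
ws=cop("side"); S=[]
for u in range(225,300):
    c0=int(round(275+ (u-225)*0.075)); s=ws[c0-8:c0+10,u]; S.append((u,c0-8+(s*np.arange(18)).sum()/max(s.sum(),1e-6),s.sum()))
S=np.array(S); print(S[::10])
T=[]
for v in range(256,298):
    u0=int(round(228-(v-256)*0.67)); a=max(u0-20,0); s=ws[v,a:u0+20]; T.append((a+(s*np.arange(len(s))).sum()/max(s.sum(),1e-6),v,s.sum()))
T=np.array(T); print(T[::6])
np.savez("seg.npz",P=P,Q=Q,S=S,T=T)
def fit(views):
  def res(p):
    r=[]
    c,s=np.cos(p[2]),np.sin(p[2])
    for n,A,st in views:
        g=back(A[:,:2],n,.016)[:,:2]-p[:2]
        lx=c*g[:,0]+s*g[:,1]; ly=-s*g[:,0]+c*g[:,1]
        r.append(ly if st else lx-.045)
    return np.concatenate(r)*1000
  f=least_squares(res,[.6,-.09,0],loss='soft_l1'); return f.x,np.median(abs(res(f.x)))
print("top",fit([("top",P,1),("top",Q,0)]))
good=S[:,2]>.8; gT=T[:,2]>.8
print("side",fit([("side",S[good],1),("side",T[gT],0)]))
# collar / handle top
print("handle top: ", )
for n,uv in(("top",None),("side",None)):
    im=cv2.imread(f"pics/{n}0.png").astype(float)
    y=(im[:,:,2]-im[:,:,0]>90)&(im[:,:,1]-im[:,:,0]>60)
    b=(410,285,490,360) if n=="top" else (355,145,420,240)
    vv,uu=np.nonzero(y[b[1]:b[3],b[0]:b[2]]); print(n,uu.min()+b[0],uu.max()+b[0],vv.min()+b[1],vv.max()+b[1])
P0=np.array([.379,-.317,0])
a=np.linspace(0,2*np.pi,60); ring=np.c_[.017*np.cos(a),.017*np.sin(a),0*a+.075]
for n in("top","side"):
    q=proj(P0+ring,n); print(n,"collar pred",q.min(0),q.max(0), "handle top",proj(P0+[0,0,.14],n))
E
```

```text
[[308.69076305 172.           4.15      ]
 [308.02352941 184.           4.25      ]
 [307.29387755 196.           4.08333333]
 [306.64566929 208.           4.23333333]
 [305.89090909 220.           4.58333333]
 [305.33201581 232.           4.21666667]]
[[275.         162.43076923   4.33333333]
 [287.         163.09747292   4.61666667]
 [299.         163.51538462   4.33333333]
 [329.         165.14285714   4.66666667]
 [341.         165.72727273   4.4       ]]
[[225.         273.52694611   2.78333333]
 [235.         274.44705882   2.83333333]
 [245.         275.38596491   2.85      ]
 [255.         276.35714286   2.8       ]
 [265.         277.28313253   2.76666667]
 [275.         278.27607362   2.71666667]
 [285.         279.16666667   2.8       ]
 [295.         280.76781609   7.25      ]]
[[221.6443662  256.           9.46666667]
 [218.30769231 262.           9.1       ]
 [214.17147708 268.           9.81666667]
 [220.75111111 274.          26.25      ]
 [208.05565217 280.           9.58333333]
 [204.55593804 286.           9.68333333]
 [198.32577904 292.          11.76666667]]
top (array([ 0.60554976, -0.08377534, -0.04010872]), np.float64(0.11200079826792617))
side (array([ 0.61452255, -0.08706461, -0.04428737]), np.float64(0.35953516448879586))
handle top: 
top 445 464 314 335
side 367 396 145 209
top collar pred [446.36790038 313.25323106] [468.83437399 335.96107629] handle top [[468.4291936  323.16939969]]
side collar pred [377.36364202 185.33259514] [395.20581687 193.1003943 ] handle top [[388.2744343  157.50803796]]
```

```bash
python3 - <<'E'
from h import *
o=ctrl.get_obs(); R=Ro.from_euler('xyz',o["eef_rot"]).as_matrix(); print(np.round(R,4)); print(o["ee_pos"],o["time_s"])
d=np.load("seg.npz")
im=cv2.imread("pics/side0.png").astype(int)[:,:,::-1]
for v in(262,286): print(im[v,190:232].tolist())
# burnisher fits
for n in("top","side"):
    for r in models.cut_out("burnisher",n)[:1]: 
        m=r["pixels"]; print(n,r["score"],r["box"],m.sum()); 
        vv,uu=np.nonzero(m); print(uu.min(),uu.max(),vv.min(),vv.max())
def f(p):
    out=[]
    for n,uv in(("top",[(455.,324.6,.0735)]),("side",[])):
        pass
for P0 in([.379,-.317,0],[.379,-.315,0]):
  for z in(.075,.14): print(P0,z,proj(np.array(P0)+[0,0,z],"top"),proj(np.array(P0)+[0,0,z],"side"))
E
python3 - <<'E'
import cv2
a=cv2.resize(cv2.imread("pics/top0.png")[300:350,420:485],None,fx=8,fy=8,interpolation=cv2.INTER_CUBIC)
b=cv2.resize(cv2.imread("pics/side0.png")[150:200,370:405],None,fx=8,fy=8,interpolation=cv2.INTER_CUBIC)
import numpy as np
cv2.imwrite("pics/m2.png",np.hstack([a,b]))
E
```

```text
[[-0.      0.4048 -0.9144]
 [ 0.     -0.9144 -0.4048]
 [-1.     -0.     -0.    ]]
[ 0.22264693 -0.50288807  0.20233472] 0.7
[[221, 220, 180], [221, 218, 179], [222, 212, 176], [222, 207, 173], [221, 211, 174], [221, 218, 177], [221, 220, 179], [221, 220, 180], [221, 219, 178], [220, 210, 164], [220, 199, 138], [222, 194, 115], [222, 192, 105], [223, 193, 104], [222, 193, 104], [221, 191, 104], [218, 186, 109], [208, 177, 115], [201, 171, 120], [200, 171, 122], [199, 170, 121], [200, 171, 123], [200, 171, 123], [200, 171, 123], [200, 171, 121], [201, 172, 123], [200, 172, 122], [200, 171, 122], [198, 170, 121], [200, 170, 122], [198, 167, 118], [197, 152, 105], [195, 125, 79], [190, 98, 53], [192, 96, 49], [188, 105, 60], [182, 132, 88], [176, 162, 118], [179, 178, 132], [180, 182, 136], [180, 182, 136], [180, 183, 137]]
[[184, 157, 90], [203, 174, 107], [202, 174, 117], [202, 172, 121], [200, 170, 121], [199, 170, 121], [200, 171, 122], [200, 172, 122], [198, 170, 120], [198, 170, 121], [199, 171, 121], [199, 171, 122], [198, 170, 121], [200, 171, 122], [200, 171, 123], [198, 170, 12
[... 194 characters left out ...]
 144], [157, 171, 143], [157, 171, 143], [158, 171, 144], [158, 172, 144], [159, 171, 145], [157, 171, 144], [158, 173, 145], [158, 172, 145], [156, 171, 143], [158, 173, 144], [158, 172, 145], [158, 171, 143], [157, 172, 144], [158, 172, 144]]
top 0.74 [423.8, 299.6, 476.9, 350.4] 1751
424 474 303 349
side 0.81 [379.2, 155.7, 394.8, 196.6] 435
379 396 157 195
[0.379, -0.317, 0] 0.075 [[457.5917515  324.56763383]] [[386.27232764 189.15991941]]
[0.379, -0.317, 0] 0.14 [[468.4291936  323.16939969]] [[388.2744343  157.50803796]]
[0.379, -0.315, 0] 0.075 [[456.27017931 324.55283224]] [[386.24997891 189.6146828 ]]
[0.379, -0.315, 0] 0.14 [[466.99720261 323.15338751]] [[388.25480476 157.92322113]]
```

View pics/m2.png

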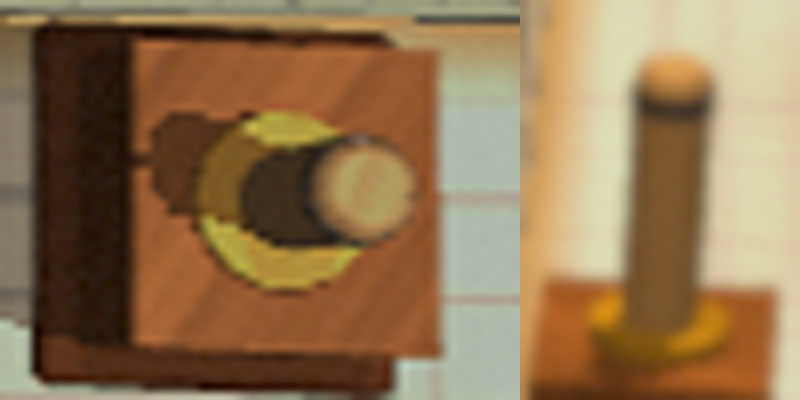

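Request:
arm_command --deltas '[{"translation": [0, -0.2, -0.4], "turn": [-0.6, 0, 0]}, {"translation": [0, -0.6, -1.2], "turn": [-1.7, 0, 0]}, {"translation": [0, -1.1, -2.2], "turn": [-3.1, 0, 0]}, {"translation": [0, -1.6, -3.2], "turn": [-4.5, 0, 0]}, {"translation": [0, -2.1, -4.2], "turn": [-5.9, 0, 0]}, {"translation": [0, -2.6, -5.2], "turn": [-7.3, 0, 0]}, {"translation": [0, -3.1, -6.2], "turn": [-8.7, 0, 0]}, {"translation": [0, -3.6, -7.2], "turn": [-10.1, 0, 0]}, {"translation": [0, -4.0, -8.0], "turn": [-11.4, 0, 0]}, {"translation": [0, -4.3, -8.5], "turn": [-12.4, 0, 0]}, {"translation": [0, -4.42, -8.78], "turn": [-12.74, 0, 0]}, {"translation": [0, -4.42, -8.78], "turn": [-12.74, 0, 0]}]' --gripper 94 --force 40

```text
time_s: 1.8
ee_pos: [0.3793, -0.3123, 0.2024]
eef_rot: [1.109, 1.571, -0.503]
force: [0.2, 0.2, -0.3]
grip_width: 0.0939
```

```bash
python3 - <<'E'
from h import *
o=ctrl.get_obs(); R=Ro.from_euler('xyz',o["eef_rot"]).as_matrix(); print(np.round(R,4)); print(o["ee_pos"],o["time_s"],o["qpos"])
im=[optics.camera(n) for n in("top","side")]
for n,i in zip(("top","side"),im): print(n,proj(o["ee_pos"],n),proj(o["ee_pos"]+[0,0,-.019],n))
cv2.imwrite("pics/m3.png",np.vstack([cv2.resize(i[b[1]:b[3],b[0]:b[2]],(640,300)) for i,b in zip(im,((380,250,540,400),(300,60,460,210)))])[:,:,::-1])
E
```

```text
[[ 2.000e-04  9.992e-01 -4.090e-02]
 [-1.000e-04 -4.090e-02 -9.992e-01]
 [-1.000e+00  2.000e-04  1.000e-04]]
[ 0.3792938  -0.31229764  0.20244964] 1.8 [-7.63419402e-01  1.68674856e-01  1.68264410e+00  5.55425117e-05
  1.29007345e+00 -7.22552893e-01]
top [[477.02259022 321.31538485]] [[473.16638872 321.83215013]]
side [[390.12398696 125.89973116]] [[389.4840671  136.04025679]]
```

View pics/m3.png

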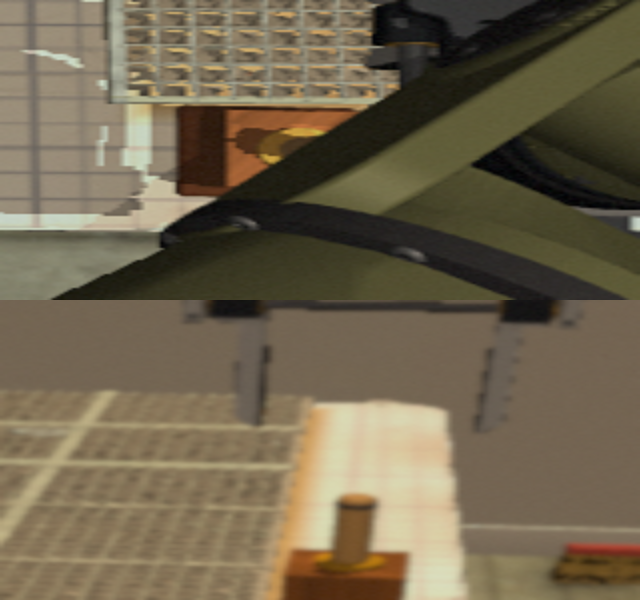

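The side view shows both fingertips above the handle, at about (363,106) and (421,107), with the handle top at (389,110+). In the top view the arm hides the handle. I'll check the finger centre more closely.

```bash
python3 - <<'E'
from h import *
i=optics.camera("side"); cv2.imwrite("pics/s4.png",i[:,:,::-1])
cv2.imwrite("pics/m4.png",cv2.resize(i[125:205,340:440],(800,640)[:2],interpolation=cv2.INTER_CUBIC)[:600,:,::-1])
o=ctrl.get_obs();R=Ro.from_euler('xyz',o["eef_rot"]).as_matrix()
for s in(-1,1):
  for w in (-.008,.008): print(s,w,proj(o["ee_pos"]+R@np.array([.019,s*.047,w]),"side"), "back",proj(o["ee_pos"]+R@np.array([.019,s*.0595,w]),"side"))
E
```

```text
-1 -0.008 [[416.34675069 138.87190143]] back [[423.4704235  139.25975548]]
-1 0.008 [[416.5142241 135.7516866]] back [[423.53753787 136.12782541]]
1 -0.008 [[363.68584053 136.00473618]] back [[356.80166427 135.62992172]]
1 0.008 [[364.58274899 132.97045773]] back [[357.79230682 132.60679054]]
```

View pics/m4.png

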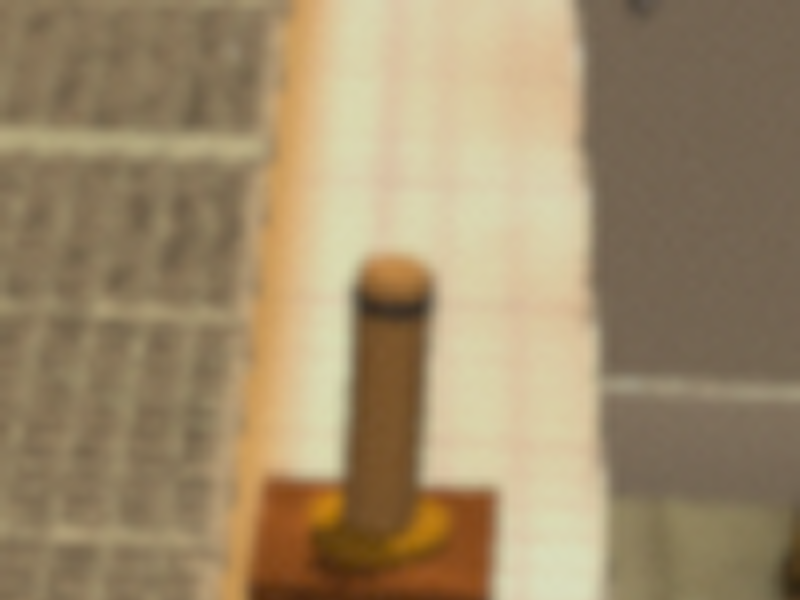

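```bash
python3 - <<'E'
import cv2
i=cv2.imread("pics/s4.png"); cv2.imwrite("pics/m5.png",cv2.resize(i[50:150,330:460],(780,600),interpolation=cv2.INTER_CUBIC))
E
```

```text
(no output)
```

View pics/m5.png

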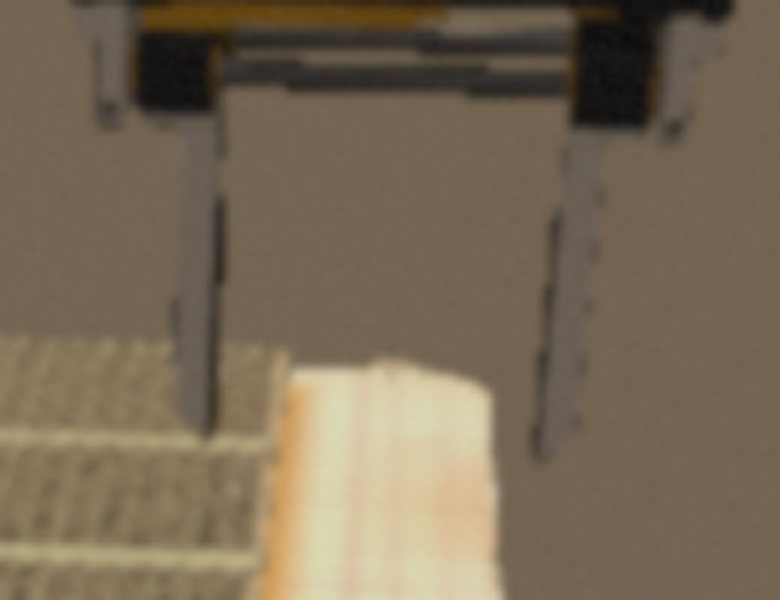

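Fingertips show at (365,123) and (420,126), about 10 px higher and 3 px to the right of where the calibration predicts them. I'll go down part of the way and compare again closer to the handle.

Request:
arm_command --deltas '[{"translation": [0.4, 0, 0], "turn": [0, 0, 0]}, {"translation": [0.8, 0, 0], "turn": [0, 0, 0]}, {"translation": [1.2, 0, 0], "turn": [0, 0, 0]}, {"translation": [1.2, 0, 0], "turn": [0, 0, 0]}, {"translation": [1.2, 0, 0], "turn": [0, 0, 0]}]'

```text
time_s: 2.37
ee_pos: [0.3782, -0.3129, 0.1715]
eef_rot: [-2.269, 1.569, 2.4]
force: [0.6, -0.2, 0.8]
grip_width: 0.0938
```

```bash
python3 - <<'E'
from h import *
o=ctrl.get_obs();R=Ro.from_euler('xyz',o["eef_rot"]).as_matrix(); print(o["ee_pos"],o["time_s"])
i=optics.camera("side"); cv2.imwrite("pics/s6.png",i[:,:,::-1])
j=cv2.resize(i[90:200,330:460],(780,660),interpolation=cv2.INTER_CUBIC)[:600,:,::-1].copy()
for s in(-1,1):
  for w in (-.008,.008):
   for x in(-.02,.019):
    q=(proj(o["ee_pos"]+R@np.array([x,s*.047,w]),"side")[0]-[330,90])*6; cv2.circle(j,tuple(int(a) for a in q),3,(0,0,255),-1)
cv2.imwrite("pics/m6.png",j)
E
```

```text
[ 0.37821462 -0.31292072  0.17147242] 2.3667
```

View pics/m6.png

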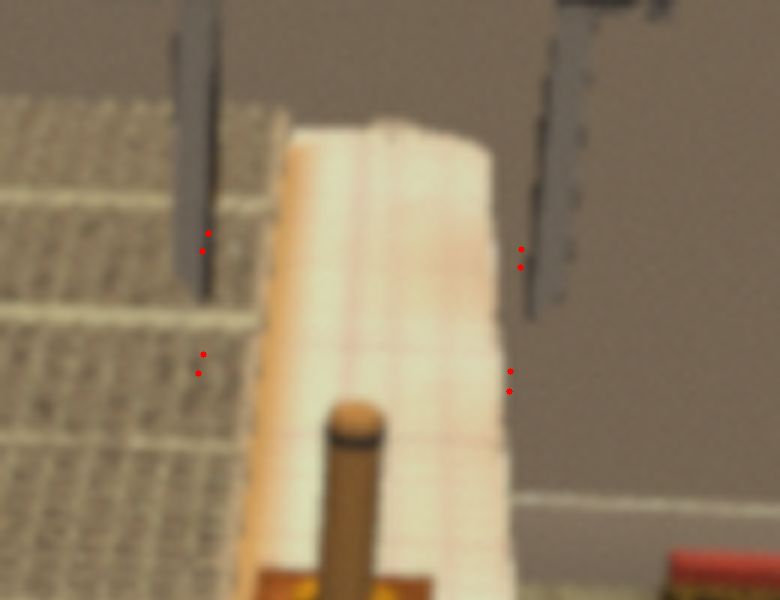

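The fingertips at (364,139) and (418,142) straddle the handle top at (389,160). The jaw centre sits about 1.5 px (3 mm) to the -x side of the handle. I'll shift +2 mm in x, descend and grip.

Request:
arm_command --deltas '[{"translation": [0.3, 0.08, 0], "turn": [0, 0, 0]}, {"translation": [0.8, 0.08, 0], "turn": [0, 0, 0]}, {"translation": [1.3, 0.08, 0], "turn": [0, 0, 0]}, {"translation": [1.8, 0.08, 0], "turn": [0, 0, 0]}, {"translation": [2.1, 0.08, 0], "turn": [0, 0, 0]}, {"translation": [2.3, 0.08, 0], "turn": [0, 0, 0]}, {"translation": [2.3, 0.08, 0], "turn": [0, 0, 0]}, {"translation": [2.3, 0.08, 0], "turn": [0, 0, 0]}]'

```text
time_s: 3.08
ee_pos: [0.3808, -0.3132, 0.1151]
eef_rot: [0.846, 1.57, -0.767]
force: [0.3, -0.2, 0.9]
grip_width: 0.094
```

```bash
python3 - <<'E'
from h import *
o=ctrl.get_obs(); print(o["ee_pos"],o["time_s"],o["force"])
i=optics.camera("side"); t=optics.camera("top")
j=cv2.resize(i[110:210,330:460],(780,600),interpolation=cv2.INTER_CUBIC)[:,:,::-1]
cv2.imwrite("pics/m7.png",j); cv2.imwrite("pics/t7.png",t[:,:,::-1])
E
```

```text
[ 0.38078318 -0.31322065  0.11513207] 3.0833 [ 0.34684099 -0.19650118  0.85121146]
```

View pics/m7.png

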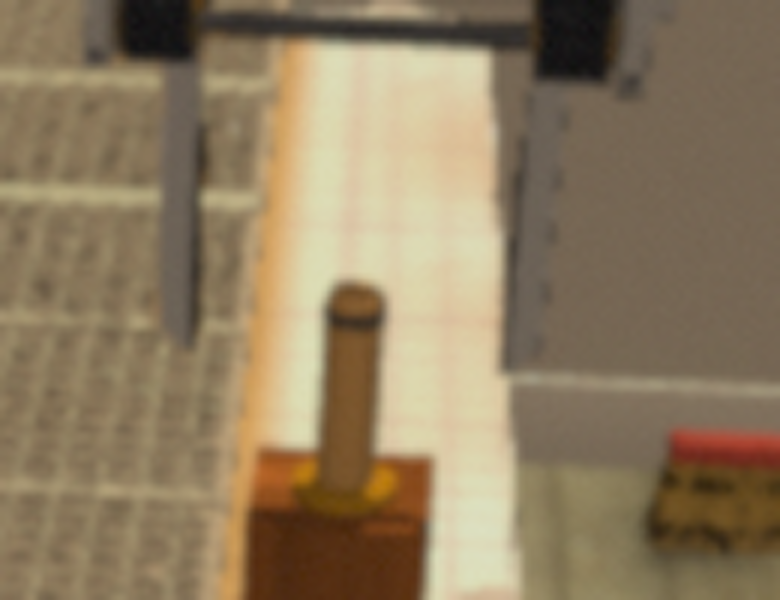

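View pics/t7.png

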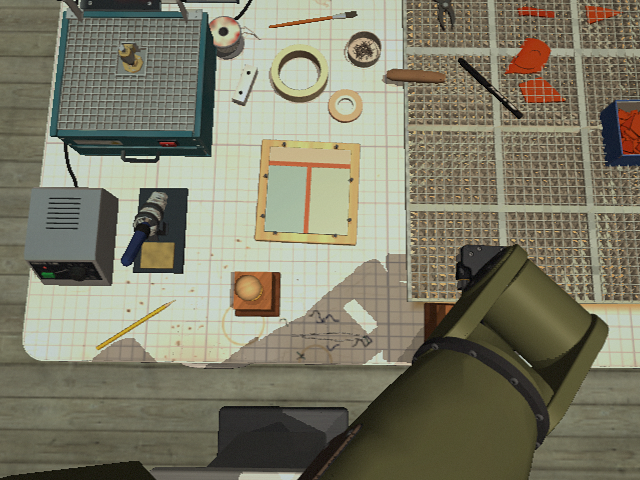

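Fingers are either side of the handle in the side view, with tips at (361,167) and (415,171). The tips look high, so I'll close partway and look before gripping.

Request:
arm_command --deltas '[{"translation": [0, 0, 0], "turn": [0, 0, 0]}, {"translation": [0, 0, 0], "turn": [0, 0, 0]}, {"translation": [0, 0, 0], "turn": [0, 0, 0]}, {"translation": [0, 0, 0], "turn": [0, 0, 0]}, {"translation": [0, 0, 0], "turn": [0, 0, 0]}, {"translation": [0, 0, 0], "turn": [0, 0, 0]}]' --gripper 32 --force 10

```text
time_s: 3.68
ee_pos: [0.3806, -0.3131, 0.1149]
eef_rot: [0.7, 1.571, -0.913]
force: [-0.0, 0.4, -0.6]
grip_width: 0.0576
```

```bash
python3 - <<'E'
from h import *
o=ctrl.get_obs(); print(o["ee_pos"],o["time_s"],o["force"],o["grip_width"])
i=optics.camera("side")
j=cv2.resize(i[110:210,330:460],(780,600),interpolation=cv2.INTER_CUBIC)[:,:,::-1]
cv2.imwrite("pics/m8.png",j)
E
```

```text
[ 0.38063483 -0.31309366  0.11488959] 3.6833 [-0.0367089   0.35703288 -0.57610947] 0.05755471851962097
```

View pics/m8.png

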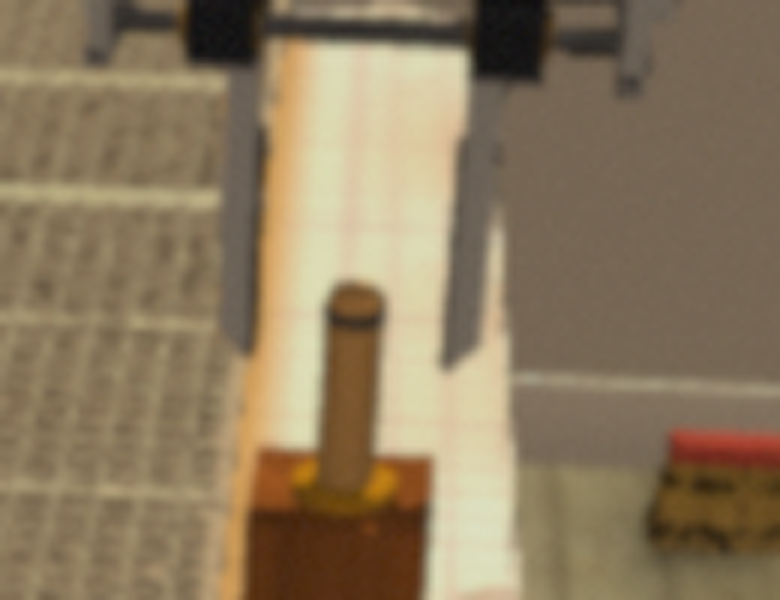

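```bash
python3 - <<'E'
from h import *
a=cv2.resize(cv2.imread("pics/side0.png")[0:120,420:540],(600,600),interpolation=cv2.INTER_CUBIC)
R=np.array([[0,.4048,-.9144],[0,-.9144,-.4048],[-1,0,0]]);p=np.array([.2226,-.5028,.2021])
for s in(-1,1):
 for w in(-.008,.008):
  for x in(.019,-.078):
   q=(proj(p+R@np.array([x,s*.047,w]),"side")[0]-[420,0]); cv2.circle(a,tuple(int(v*5) for v in q),3,(0,0,255) if x>0 else (255,0,0),-1)
cv2.imwrite("pics/m9.png",a)
E
```

```text
(no output)
```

View pics/m9.png

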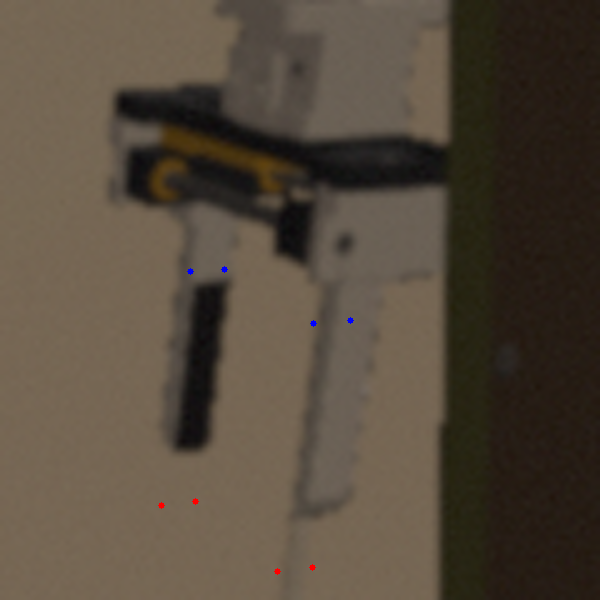

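The visible fingertips lie about 20 mm short of the predicted ones in both poses, while the sideways position agrees. Lowering 15 mm is safe either way (tips at z between 0.081 and 0.100).

Request:
arm_command --deltas '[{"translation": [0.3, 0, 0], "turn": [0, 0, 0]}, {"translation": [0.6, 0, 0], "turn": [0, 0, 0]}, {"translation": [0.6, 0, 0], "turn": [0, 0, 0]}, {"translation": [0.6, 0, 0], "turn": [0, 0, 0]}, {"translation": [0.6, 0, 0], "turn": [0, 0, 0]}]' --gripper 32

```text
time_s: 4.15
ee_pos: [0.3806, -0.3131, 0.0997]
eef_rot: [-2.313, 1.571, 2.357]
force: [-0.5, -0.9, -0.2]
grip_width: 0.0317
```

```bash
cat > look.py <<'E'
from h import *
import sys
o=ctrl.get_obs(); print(o["ee_pos"],o["time_s"],o["force"],o["moment"],o["grip_width"])
n,x0,y0,x1,y1,f=sys.argv[1:7]; x0,y0,x1,y1=map(int,(x0,y0,x1,y1))
i=optics.camera(n); cv2.imwrite(f"pics/full_{f}.png",i[:,:,::-1])
s=min(780/(x1-x0),600/(y1-y0)); cv2.imwrite(f"pics/{f}.png",cv2.resize(i[y0:y1,x0:x1],None,fx=s,fy=s,interpolation=cv2.INTER_CUBIC)[:,:,::-1]); print("scale",s)
E
python3 look.py side 330 110 460 210 m10
```

```text
[ 0.38061288 -0.31309553  0.09973497] 4.15 [-0.5032756  -0.85683316 -0.18439553] [-0.07037077 -0.04696812  0.05443726] 0.031708909862226776
scale 6.0
```

View pics/m10.png

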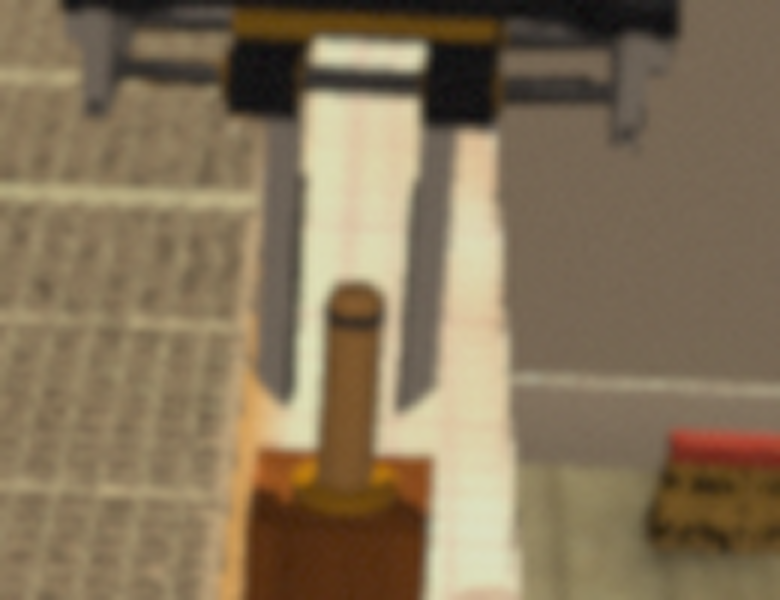

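The fingers straddle the handle, tips at (379,177) and (396,178), nicely centred. Closing.

Request:
arm_command --deltas '[{"translation": [0, 0, 0], "turn": [0, 0, 0]}, {"translation": [0, 0, 0], "turn": [0, 0, 0]}, {"translation": [0, 0, 0], "turn": [0, 0, 0]}, {"translation": [0, 0, 0], "turn": [0, 0, 0]}, {"translation": [0, 0, 0], "turn": [0, 0, 0]}, {"translation": [0, 0, 0], "turn": [0, 0, 0]}, {"translation": [0, 0, 0], "turn": [0, 0, 0]}]' --gripper 10 --force 35

```text
time_s: 4.78
ee_pos: [0.3806, -0.3131, 0.0999]
eef_rot: [-1.217, 1.571, -2.83]
force: [-1.1, -0.0, 0.6]
grip_width: 0.018
```

```bash
python3 look.py side 330 110 460 210 m11
```

```text
[ 0.38060442 -0.31309366  0.09985351] 4.7833 [-1.08030262 -0.03975796  0.60634827] [ 0.01243879 -0.00211695 -0.00483381] 0.017982148609118637
scale 6.0
```

View pics/m11.png

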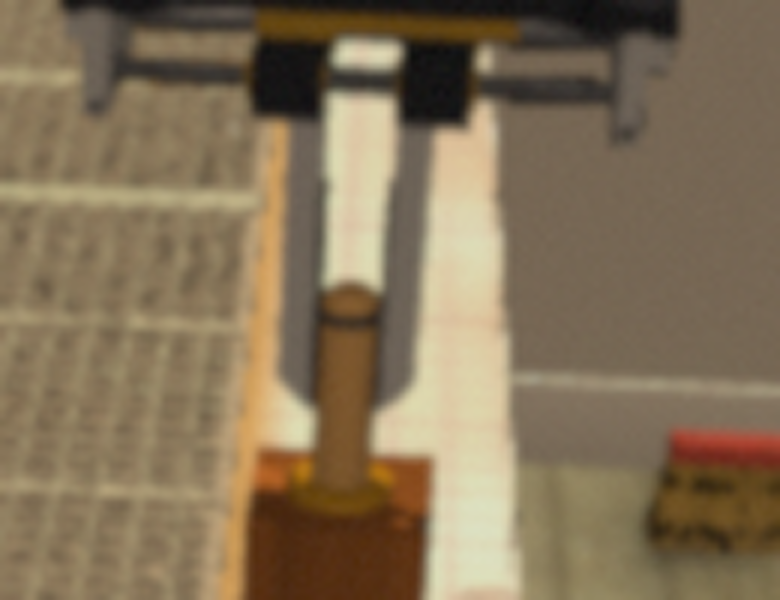

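The jaws hold the handle, 18 mm open, tool upright and the collar still on the block. Lifting straight up 95 mm.

Request:
arm_command --deltas '[{"translation": [-0.1, 0, 0], "turn": [0, 0, 0]}, {"translation": [-0.4, 0, 0], "turn": [0, 0, 0]}, {"translation": [-0.8, 0, 0], "turn": [0, 0, 0]}, {"translation": [-1.2, 0, 0], "turn": [0, 0, 0]}, {"translation": [-1.6, 0, 0], "turn": [0, 0, 0]}, {"translation": [-2.0, 0, 0], "turn": [0, 0, 0]}, {"translation": [-2.4, 0, 0], "turn": [0, 0, 0]}, {"translation": [-2.8, 0, 0], "turn": [0, 0, 0]}, {"translation": [-3.2, 0, 0], "turn": [0, 0, 0]}, {"translation": [-3.6, 0, 0], "turn": [0, 0, 0]}, {"translation": [-3.8, 0, 0], "turn": [0, 0, 0]}, {"translation": [-3.8, 0, 0], "turn": [0, 0, 0]}]'

```text
time_s: 5.83
ee_pos: [0.3809, -0.3134, 0.1961]
eef_rot: [0.83, 1.569, -0.783]
force: [-0.1, 0.3, -0.6]
grip_width: 0.0185
```

```bash
python3 look.py side 330 80 460 180 m12; python3 - <<'E'
from h import *
o=ctrl.get_obs();R=Ro.from_euler('xyz',o["eef_rot"]).as_matrix();print(R.round(4),o["qpos"].round(3))
a=o["ee_pos"]
for z in(-.0919,-.03,.04): print(z,proj(a+[0,0,z],"side"))
E
```

```text
[ 0.38091851 -0.31339439  0.19610793] 5.8333 [-0.07786965  0.28623124 -0.63416226] [-0.03453619 -0.08807193  0.02059431] 0.018457861669408517
scale 6.0
[[ 4.000e-04  9.991e-01 -4.220e-02]
 [-4.000e-04 -4.220e-02 -9.991e-01]
 [-1.000e+00  5.000e-04  4.000e-04]] [-0.763  0.179  1.688  0.     1.274 -0.72 ]
-0.0919 [[386.17092055 176.44162128]]
-0.03 [[388.10546489 145.39294124]]
0.04 [[390.45025245 107.76001811]]
```

View pics/m12.png

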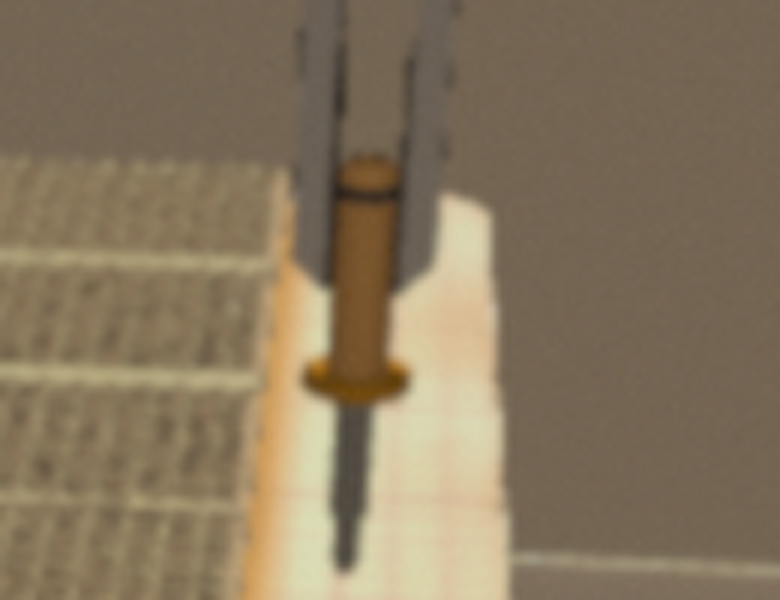

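The tool hangs upright in the jaws; the nib shows at (387.5,175), predicted (386,176). Next I'll carry it over the stem's outer end.

Request:
arm_command --deltas '[{"translation": [0, 0.18, -0.29], "turn": [0, 0, 0]}, {"translation": [0, 0.6, -0.96], "turn": [0, 0, 0]}, {"translation": [0, 1.2, -1.91], "turn": [0, 0, 0]}, {"translation": [0, 1.86, -2.96], "turn": [0, 0, 0]}, {"translation": [0, 2.52, -4.01], "turn": [0, 0, 0]}, {"translation": [0, 3.17, -5.06], "turn": [0, 0, 0]}, {"translation": [0, 3.83, -6.11], "turn": [0, 0, 0]}, {"translation": [0, 4.49, -7.16], "turn": [0, 0, 0]}, {"translation": [0, 5.09, -8.12], "turn": [0, 0, 0]}, {"translation": [0, 5.57, -8.88], "turn": [0, 0, 0]}, {"translation": [0, 5.87, -9.36], "turn": [0, 0, 0]}, {"translation": [0, 5.99, -9.55], "turn": [0, 0, 0]}]'

```text
time_s: 6.88
ee_pos: [0.5408, -0.079, 0.1941]
eef_rot: [-1.854, 1.57, 2.818]
force: [-0.2, -0.4, -1.2]
grip_width: 0.0182
```

Request:
arm_command --deltas '[{"translation": [0.3, 0, 0], "turn": [0, 0, 0]}, {"translation": [0.9, 0, 0], "turn": [0, 0, 0]}, {"translation": [1.5, 0, 0], "turn": [0, 0, 0]}, {"translation": [2.1, 0, 0], "turn": [0, 0, 0]}, {"translation": [2.6, 0, 0], "turn": [0, 0, 0]}, {"translation": [2.8, 0, 0], "turn": [0, 0, 0]}, {"translation": [2.8, 0, 0], "turn": [0, 0, 0]}, {"translation": [2.8, 0, 0], "turn": [0, 0, 0]}]'

```text
time_s: 7.55
ee_pos: [0.5401, -0.0815, 0.125]
eef_rot: [-0.512, 1.571, -2.125]
force: [0.8, 0.5, 0.3]
grip_width: 0.018
```

```bash
python3 look.py side 200 220 330 320 m13;  python3 look.py top 245 130 375 230 m14; python3 - <<'E'
from h import *
o=ctrl.get_obs();R=Ro.from_euler('xyz',o["eef_rot"]).as_matrix();print(R.round(4),o["qpos"].round(3))
a=o["ee_pos"]
for n in("side","top"):
    print(n,"nib pred",proj(a+[0,0,-.0919],n)); 
    print([ (r["at"],r["score"]) for r in models.mark_of("nib_tip",n)[:2]])
E
```

```text
[ 0.54013755 -0.08149294  0.12503591] 7.55 [0.75098887 0.47679495 0.25230537] [-0.03553496 -0.03460957  0.00484666] 0.01800522797435184
scale 6.0
[ 0.54042118 -0.08138088  0.12548782] 7.6 [-0.24523704 -0.06625112 -0.83423611] [-0.03379668 -0.09699561  0.01847189] 0.018012156811546273
scale 6.0
[[ 1.200e-03  9.991e-01 -4.260e-02]
 [-3.000e-04 -4.260e-02 -9.991e-01]
 [-1.000e+00  1.200e-03  2.000e-04]] [-0.216  0.367  1.619 -0.     1.155 -0.174]
side nib pred [[280.88602287 270.84085009]]
[([283.5, 269.1], 0.4), ([244.2, 283.2], 0.32)]
top nib pred [[305.12571105 224.4880853 ]]
[]
```

View pics/m13.png

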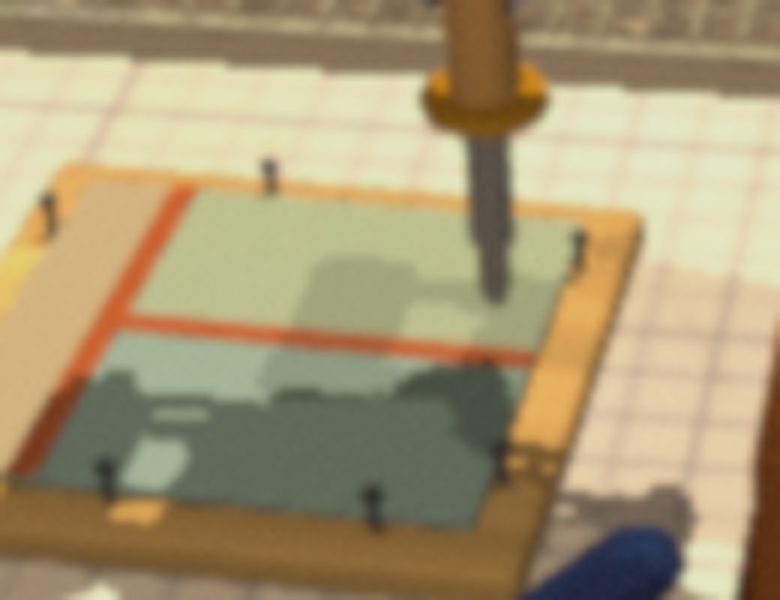

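View pics/m14.png

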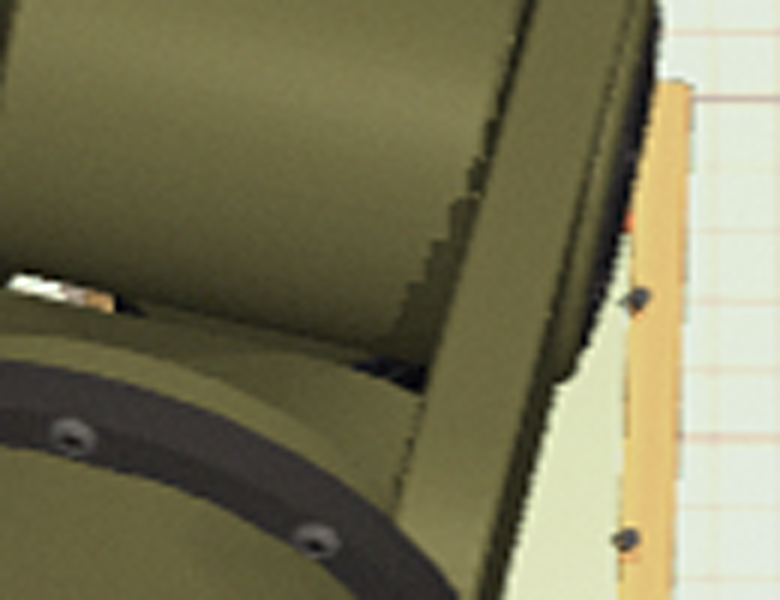

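In the side view the nib is at (282.5,270), close to the prediction (280.9,270.8). The stem runs from (220,274) to (288,279.5) and the arm blocks the top view. I'll lower to about 3 mm over the glass and compare nib and seam directly.

Request:
arm_command --deltas '[{"translation": [0.2, 0, 0.03], "turn": [0, 0, 0]}, {"translation": [0.4, 0, 0.06], "turn": [0, 0, 0]}, {"translation": [0.55, 0, 0.06], "turn": [0, 0, 0]}, {"translation": [0.55, 0, 0.06], "turn": [0, 0, 0]}, {"translation": [0.55, 0, 0.06], "turn": [0, 0, 0]}]'

```text
time_s: 8.17
ee_pos: [0.5401, -0.0823, 0.1107]
eef_rot: [-1.769, 1.57, 2.901]
force: [-0.2, -1.2, -0.5]
grip_width: 0.0182
```

```bash
python3 look.py side 240 235 318 295 m15;python3 - <<'E'
from h import *
o=ctrl.get_obs()
a=o["ee_pos"]; print(a)
print("nib pred",proj(a+[0,0,-.0919],"side"),"collar",proj(a+[0,0,-.0299],"side"))
print("crossbar",back([[224,262],[210,286]],"side",.016))
for y in(-.0812,-.083,-.085,-.087): print(y,proj([.5405,y,.016],"side"))
print("end of stem/glass edge", proj([.6055-.075,-.0838+.003,.016],"side"),proj([.6055-.065,-.0838+.0026,.016],"side"))
E
```

```text
[ 0.54010545 -0.08232376  0.11074691] 8.1667 [-0.17955061 -1.1700854  -0.4524154 ] [-0.0179267  -0.05001841 -0.05204778] 0.018218034466310627
scale 10.0
[ 0.54025939 -0.08233586  0.11101147]
nib pred [[281.57878517 277.88307975]] collar [[279.8774541  245.55678063]]
crossbar [[ 0.64832286 -0.12100185  0.016     ]
 [ 0.65111805 -0.05088232  0.016     ]]
-0.0812 [[281.38378363 279.83733866]]
-0.083 [[281.5928888  279.19723841]]
-0.085 [[281.82436198 278.48866654]]
-0.087 [[282.05492886 277.78286899]]
end of stem/glass edge [[287.38368708 280.40854138]] [[281.38378363 279.83733866]]
```

View pics/m15.png

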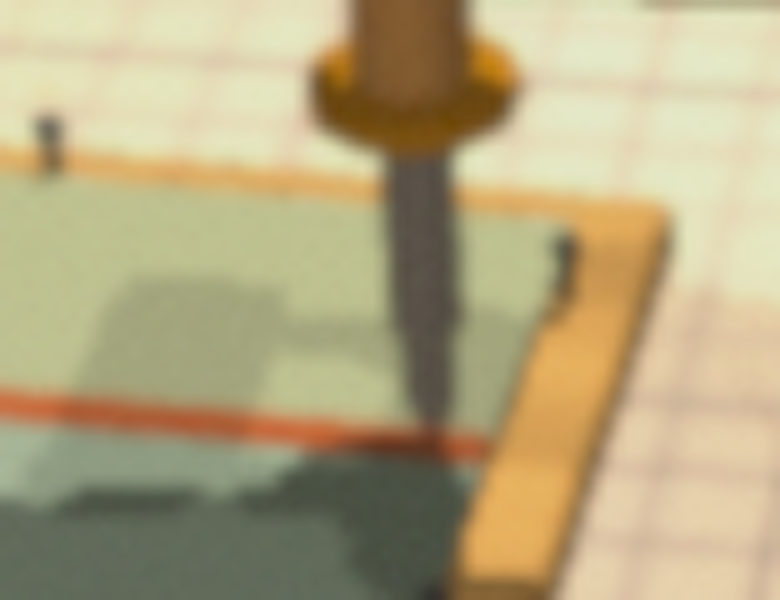

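The nib is at (283.2,278) just above the stem. The stem's centre at that column is at row 279, where the nib will be once lowered. The glass edge is 5.8 px (9.7 mm) beyond it, so x = -65 mm is right. Now I'll press down slowly by 8 mm, about 5 mm into the spring.

Request:
arm_command --deltas '[{"translation": [0.04, 0, 0.01], "turn": [0, 0, 0]}, {"translation": [0.08, 0, 0.01], "turn": [0, 0, 0]}, {"translation": [0.12, 0, 0.01], "turn": [0, 0, 0]}, {"translation": [0.15, 0, 0.01], "turn": [0, 0, 0]}, {"translation": [0.18, 0, 0.01], "turn": [0, 0, 0]}, {"translation": [0.21, 0, 0.01], "turn": [0, 0, 0]}, {"translation": [0.24, 0, 0.01], "turn": [0, 0, 0]}, {"translation": [0.27, 0, 0.01], "turn": [0, 0, 0]}, {"translation": [0.3, 0, 0.01], "turn": [0, 0, 0]}, {"translation": [0.32, 0, 0.01], "turn": [0, 0, 0]}]'

```text
time_s: 9.05
ee_pos: [0.5403, -0.0826, 0.1031]
eef_rot: [1.658, 1.571, 0.045]
force: [-0.2, 0.3, 2.4]
grip_width: 0.0182
```

```bash
python3 look.py side 240 235 318 295 m16;python3 - <<'E'
from h import *
F=[]
for k in range(4):
    F.append(ctrl.get_obs()["force"]); optics.camera("side")
F=np.array(F); print(F.round(2),F.mean(0))
o=ctrl.get_obs();print(o["time_s"],o["ee_pos"],Ro.from_euler('xyz',o["eef_rot"]).as_matrix().round(4))
E
```

```text
[ 0.54029216 -0.08263327  0.10310149] 9.05 [-0.24827405  0.31830781  2.39380169] [-0.07439554 -0.11027848 -0.00563021] 0.018222121271813427
scale 10.0
[[ 0.06  0.83  1.72]
 [-0.25  0.44  1.9 ]
 [ 0.75  0.27  2.23]
 [-0.76  0.2   1.65]] [-0.05135523  0.43392266  1.8729878 ]
9.3 [ 0.5402877  -0.08261633  0.10316118] [[ 1.000e-04  9.991e-01 -4.220e-02]
 [-0.000e+00 -4.220e-02 -9.991e-01]
 [-1.000e+00  1.000e-04  0.000e+00]]
```

View pics/m16.png

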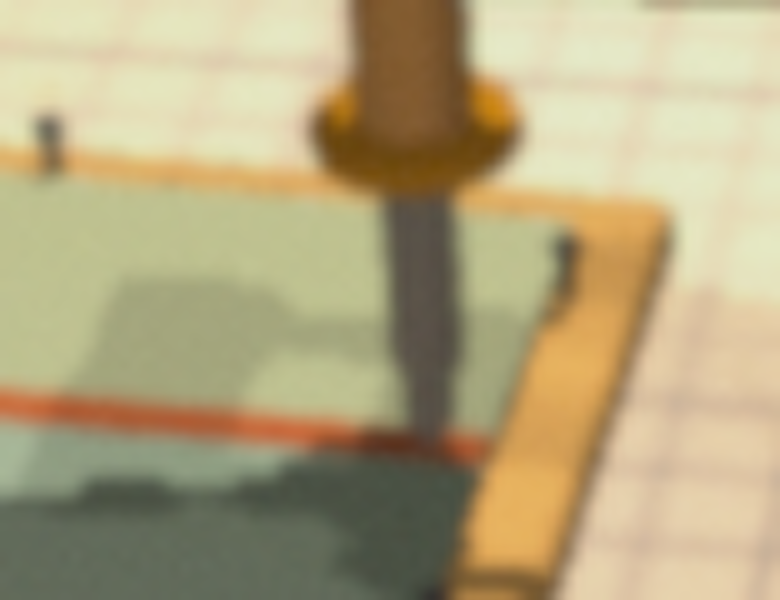

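```bash
python3 - <<'E'
from h import *
i=cv2.imread("pics/full_m16.png")[:,:,::-1].astype(int); j=cv2.imread("pics/side0.png")[:,:,::-1].astype(int)
print("rows 274..285; R-G now | R-G before"); 
for u in range(276,290): print(u,(i[273:285,u,0]-i[273:285,u,1]).tolist(),(j[273:285,u,0]-j[273:285,u,1]).tolist(), i[273:285,u].sum(1).tolist())
E
```

```text
rows 274..285; R-G now | R-G before
276 [-2, -2, -1, 10, 27, 45, 44, 18, -3, -7, -7, -6] [-3, -3, 0, 13, 47, 83, 75, 30, -5, -14, -14, -14] [526, 520, 515, 481, 384, 256, 199, 212, 225, 224, 225, 220]
277 [-3, -1, -1, 7, 20, 36, 39, 19, -2, -7, -8, -6] [-2, -3, 0, 14, 46, 83, 77, 33, -5, -15, -13, -15] [512, 497, 494, 455, 357, 230, 186, 198, 220, 225, 224, 221]
278 [-2, -2, -1, 5, 16, 31, 40, 20, -1, -7, -8, -9] [-2, -3, -1, 10, 42, 81, 81, 37, -4, -14, -14, -14] [472, 461, 455, 428, 351, 226, 174, 203, 214, 219, 227, 220]
279 [-1, -1, 0, 2, 11, 30, 40, 23, 3, -8, -8, -8] [-4, -2, -2, 7, 38, 80, 84, 45, 1, -13, -16, -15] [416, 412, 414, 399, 339, 224, 169, 194, 218, 221, 221, 221]
280 [2, 2, 0, 1, 11, 29, 38, 24, 5, -5, -7, -8] [-3, -2, -2, 4, 32, 75, 87, 50, 4, -14, -16, -15] [330, 338, 335, 339, 299, 217, 172, 193, 210, 222, 222, 222]
281 [6, 5, 5, 6, 12, 23, 34, 25, 6, -6, -8, -7] [-3, -2, -2, 2, 29, 71, 85, 53, 7, -12, -14, -15] [257, 251, 255, 258, 244, 206, 180, 198, 216, 218, 224, 223]
282 [8, 9, 6, 7, 9, 17, 28, 26, 7, -3, -6, -6] [-2, -4, -2, 4, 29, 70, 85, 57, 12, -10, -15
[... 487 characters left out ...]
[344, 346, 345, 351, 358, 329, 276, 239, 226, 218, 220, 222]
286 [-1, -2, -2, 1, 15, 46, 76, 68, 35, 3, -3, 3] [-2, -3, -2, 1, 16, 50, 83, 74, 30, -4, -12, -9] [431, 430, 431, 434, 414, 372, 311, 283, 257, 237, 229, 238]
287 [-3, -2, -3, 0, 13, 42, 71, 67, 40, 18, 18, 29] [-3, -3, -2, -1, 14, 46, 79, 71, 35, 5, 2, 9] [453, 456, 453, 445, 432, 384, 325, 305, 303, 288, 285, 331]
288 [-2, -4, -2, -1, 8, 33, 57, 55, 42, 38, 44, 50] [-2, -2, -3, -1, 9, 36, 63, 59, 39, 28, 26, 26] [456, 449, 449, 447, 431, 381, 325, 318, 357, 393, 402, 441]
289 [-2, -3, -1, 1, 10, 28, 44, 47, 50, 55, 54, 54] [-3, -1, -2, 1, 9, 27, 45, 44, 38, 37, 32, 28] [447, 443, 430, 417, 402, 379, 360, 377, 429, 473, 485, 493]
```

The nib rests on the seam at about (283,279), with roughly 2.4 N of contact force (about 5 mm in). It sits 1–2 mm to the -y side of the centre, so I'll blend in 1.2 mm during the start of the stroke at 30 mm/s.

Request:
arm_command --deltas '[{"translation": [0, 0.06, -0.01], "turn": [0, 0, 0]}, {"translation": [0, 0.16, -0.02], "turn": [0, 0, 0]}, {"translation": [0, 0.26, -0.03], "turn": [0, 0, 0]}, {"translation": [0, 0.36, -0.04], "turn": [0, 0, 0]}, {"translation": [0, 0.46, -0.05], "turn": [0, 0, 0]}, {"translation": [0, 0.56, -0.05], "turn": [0, 0, 0]}, {"translation": [0, 0.66, -0.05], "turn": [0, 0, 0]}, {"translation": [0, 0.76, -0.05], "turn": [0, 0, 0]}, {"translation": [0, 0.86, -0.05], "turn": [0, 0, 0]}, {"translation": [0, 0.96, -0.05], "turn": [0, 0, 0]}, {"translation": [0, 1.06, -0.05], "turn": [0, 0, 0]}, {"translation": [0, 1.16, -0.05], "turn": [0, 0, 0]}]'

```text
time_s: 10.3
ee_pos: [0.5695, -0.0826, 0.1031]
eef_rot: [-3.087, 1.571, 1.583]
force: [-2.5, 0.5, 0.8]
grip_width: 0.0184
```

Request:
arm_command --deltas '[{"translation": [0, 0.1, 0], "turn": [0, 0, 0]}, {"translation": [0, 0.2, 0], "turn": [0, 0, 0]}, {"translation": [0, 0.3, 0], "turn": [0, 0, 0]}, {"translation": [0, 0.4, 0], "turn": [0, 0, 0]}, {"translation": [0, 0.5, 0], "turn": [0, 0, 0]}, {"translation": [0, 0.6, 0], "turn": [0, 0, 0]}, {"translation": [0, 0.7, 0], "turn": [0, 0, 0]}, {"translation": [0, 0.8, 0], "turn": [0, 0, 0]}, {"translation": [0, 0.9, 0], "turn": [0, 0, 0]}, {"translation": [0, 1.0, 0], "turn": [0, 0, 0]}, {"translation": [0, 1.1, 0], "turn": [0, 0, 0]}, {"translation": [0, 1.2, 0], "turn": [0, 0, 0]}]'

```text
time_s: 11.3
ee_pos: [0.5995, -0.0839, 0.1031]
eef_rot: [2.872, 1.571, 1.259]
force: [-1.8, -0.7, 2.4]
grip_width: 0.0177
```

Request:
arm_command --deltas '[{"translation": [0, 0.1, 0], "turn": [0, 0, 0]}, {"translation": [0, 0.2, 0], "turn": [0, 0, 0]}, {"translation": [0, 0.3, 0], "turn": [0, 0, 0]}, {"translation": [0, 0.4, 0], "turn": [0, 0, 0]}, {"translation": [0, 0.5, 0], "turn": [0, 0, 0]}, {"translation": [0, 0.6, 0], "turn": [0, 0, 0]}, {"translation": [0, 0.7, 0], "turn": [0, 0, 0]}, {"translation": [0, 0.8, 0], "turn": [0, 0, 0]}, {"translation": [0, 0.9, 0], "turn": [0, 0, 0]}, {"translation": [0, 1.0, 0], "turn": [0, 0, 0]}, {"translation": [0, 1.1, 0], "turn": [0, 0, 0]}, {"translation": [0, 1.2, 0], "turn": [0, 0, 0]}]'

```text
time_s: 12.3
ee_pos: [0.6295, -0.0851, 0.1031]
eef_rot: [2.196, 1.571, 0.583]
force: [-0.8, -0.6, 1.6]
grip_width: 0.0184
```

Request:
arm_command --deltas '[{"translation": [0, 0.1, 0], "turn": [0, 0, 0]}, {"translation": [0, 0.2, 0], "turn": [0, 0, 0]}, {"translation": [0, 0.3, 0], "turn": [0, 0, 0]}, {"translation": [0, 0.4, 0], "turn": [0, 0, 0]}, {"translation": [0, 0.5, 0], "turn": [0, 0, 0]}, {"translation": [0, 0.6, 0], "turn": [0, 0, 0]}, {"translation": [0, 0.7, 0], "turn": [0, 0, 0]}, {"translation": [0, 0.79, 0], "turn": [0, 0, 0]}, {"translation": [0, 0.86, 0], "turn": [0, 0, 0]}, {"translation": [0, 0.88, 0], "turn": [0, 0, 0]}, {"translation": [0, 0.88, 0], "turn": [0, 0, 0]}]'

```text
time_s: 13.22
ee_pos: [0.6514, -0.0861, 0.1031]
eef_rot: [1.49, 1.571, -0.123]
force: [-0.6, 0.7, 1.6]
grip_width: 0.0184
```

```bash
python3 look.py side 190 235 268 295 m17
```

```text
[ 0.65136154 -0.08606829  0.10309076] 13.2167 [-0.59387409  0.720969    1.6144406 ] [-0.01723777  0.07608338  0.00779975] 0.018359786604624673
scale 10.0
```

View pics/m17.png

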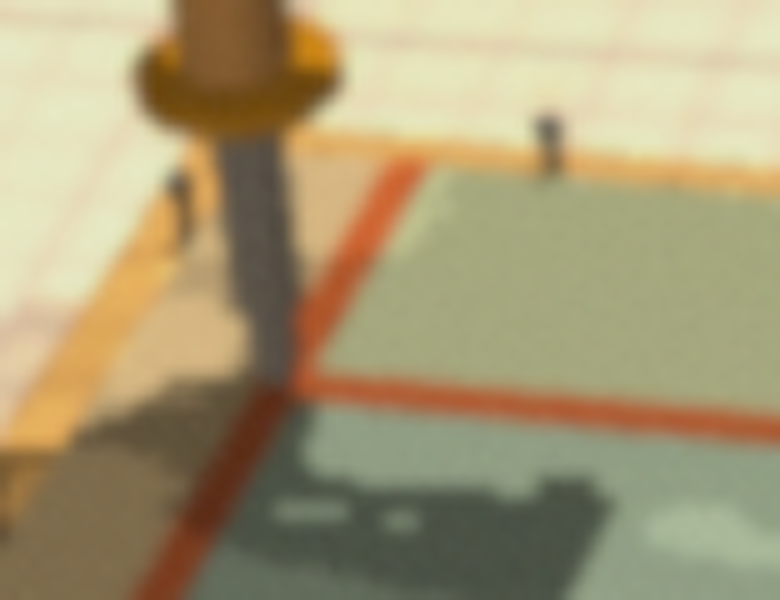

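The nib stopped at about (217.5,273), on the crossbar where the stem meets it. Lifting straight off, then travelling back.

Request:
arm_command --deltas '[{"translation": [-0.1, 0, 0], "turn": [0, 0, 0]}, {"translation": [-0.4, 0, 0], "turn": [0, 0, 0]}, {"translation": [-0.9, 0, 0], "turn": [0, 0, 0]}, {"translation": [-1.5, 0, 0], "turn": [0, 0, 0]}, {"translation": [-2.1, 0, 0], "turn": [0, 0, 0]}, {"translation": [-2.7, 0, 0], "turn": [0, 0, 0]}, {"translation": [-3.3, 0, 0], "turn": [0, 0, 0]}, {"translation": [-3.6, 0, 0], "turn": [0, 0, 0]}, {"translation": [-3.72, 0, 0], "turn": [0, 0, 0]}, {"translation": [-3.72, 0, 0], "turn": [0, 0, 0]}, {"translation": [-3.72, 0, 0], "turn": [0, 0, 0]}]'

```text
time_s: 14.18
ee_pos: [0.651, -0.086, 0.1955]
eef_rot: [-1.698, 1.57, 2.972]
force: [0.1, -0.2, -0.7]
grip_width: 0.0185
```

```bash
python3 - <<'E'
from h import *
o=ctrl.get_obs();R=Ro.from_euler('xyz',o["eef_rot"]).as_matrix();print(o["ee_pos"],R.round(4))
print(R.T@(np.array([.3806,-.3131,.196])-o["ee_pos"])/.025)
E
python3 look.py side 180 180 310 280 m18
```

```text
[ 0.65097817 -0.08601459  0.19549089] [[-8.000e-04  9.991e-01 -4.220e-02]
 [ 1.000e-04 -4.220e-02 -9.991e-01]
 [-1.000e+00 -9.000e-04 -1.000e-04]]
[ -0.01253002 -10.42226599   9.53163409]
[ 0.65097817 -0.08601459  0.19549089] 14.1833 [ 0.1086543  -0.15642919 -0.73785307] [-0.05385343 -0.08561531  0.02170499] 0.01850722523654121
scale 6.0
```

View pics/m18.png

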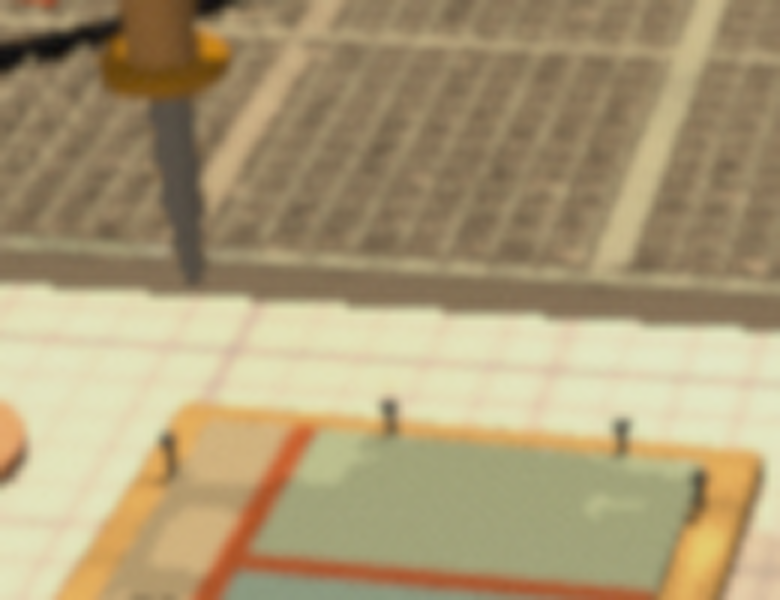

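The nib is clear of the panel, at (212,227). Returning to over the stand.

Request:
arm_command --deltas '[{"translation": [0, -0.21, 0.19], "turn": [0, 0, 0]}, {"translation": [0, -0.73, 0.67], "turn": [0, 0, 0]}, {"translation": [0, -1.46, 1.33], "turn": [0, 0, 0]}, {"translation": [0, -2.19, 2.0], "turn": [0, 0, 0]}, {"translation": [0, -2.92, 2.67], "turn": [0, 0, 0]}, {"translation": [0, -3.75, 3.43], "turn": [0, 0, 0]}, {"translation": [0, -4.58, 4.19], "turn": [0, 0, 0]}, {"translation": [0, -5.42, 4.96], "turn": [0, 0, 0]}, {"translation": [0, -6.25, 5.72], "turn": [0, 0, 0]}, {"translation": [0, -7.08, 6.48], "turn": [0, 0, 0]}, {"translation": [0, -7.92, 7.24], "turn": [0, 0, 0]}, {"translation": [0, -8.65, 7.91], "turn": [0, 0, 0]}]'

```text
time_s: 15.23
ee_pos: [0.4248, -0.2753, 0.1957]
eef_rot: [-1.947, 1.57, 2.723]
force: [-0.6, -0.6, -0.6]
grip_width: 0.0185
```

Request:
arm_command --deltas '[{"translation": [0, -0.73, 0.67], "turn": [0, 0, 0]}, {"translation": [0, -1.3, 1.19], "turn": [0, 0, 0]}, {"translation": [0, -1.65, 1.51], "turn": [0, 0, 0]}, {"translation": [0, -1.77, 1.62], "turn": [0, 0, 0]}, {"translation": [0, -1.77, 1.62], "turn": [0, 0, 0]}, {"translation": [0, -1.77, 1.62], "turn": [0, 0, 0]}, {"translation": [0, -1.77, 1.62], "turn": [0, 0, 0]}]'

```text
time_s: 15.82
ee_pos: [0.3815, -0.3125, 0.196]
eef_rot: [-2.945, 1.571, 1.726]
force: [0.4, 0.6, -0.2]
grip_width: 0.0179
```

```bash
python3 look.py side 330 100 460 200 m19;  python3 look.py top 380 250 510 350 m20;python3 - <<'E'
from h import *
o=ctrl.get_obs();R=Ro.from_euler('xyz',o["eef_rot"]).as_matrix();print(o["ee_pos"],R.round(4))
print(R.T@(np.array([.3806,-.3131,.0999])-o["ee_pos"])/.025)
for z in(-.0919,-.03): print(z,proj(o["ee_pos"]+[0,0,z],"side"))
E
```

```text
[ 0.38146085 -0.31252925  0.19597089] 15.8167 [ 0.38548838  0.58234028 -0.18036771] [-0.03135974 -0.08932987 -0.00558312] 0.017907885310828136
scale 6.0
[ 0.3814696  -0.31253148  0.19599172] 15.8667 [-0.2388611   0.88431929 -1.10712364] [ 0.00300216 -0.08499788 -0.02664087] 0.018216790780939022
scale 6.0
[ 0.38140303 -0.3125817   0.19600716] [[-1.000e-04  9.992e-01 -4.110e-02]
 [ 1.000e-04 -4.110e-02 -9.992e-01]
 [-1.000e+00 -1.000e-04 -1.000e-04]]
[ 3.84428628 -0.03088536  0.02256297]
-0.0919 [[385.82068803 176.15257604]]
-0.03 [[387.74553365 145.06753219]]
```

View pics/m19.png

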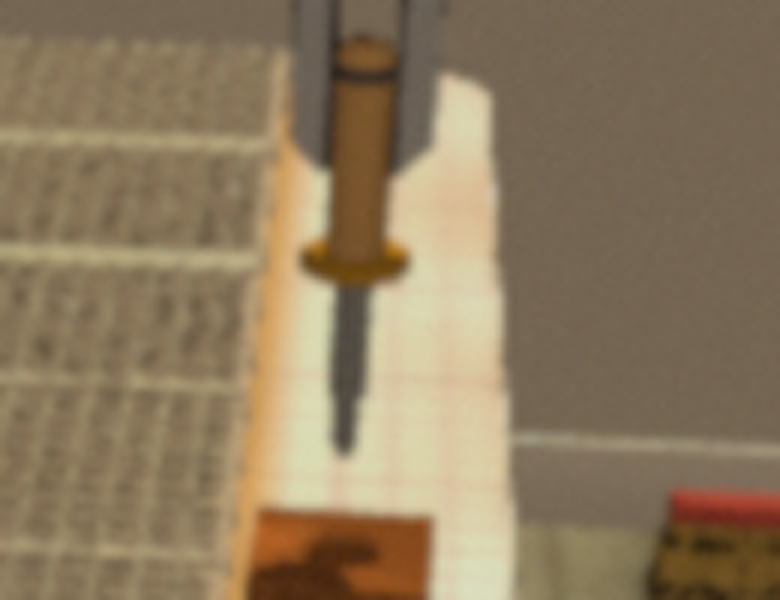

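View pics/m20.png

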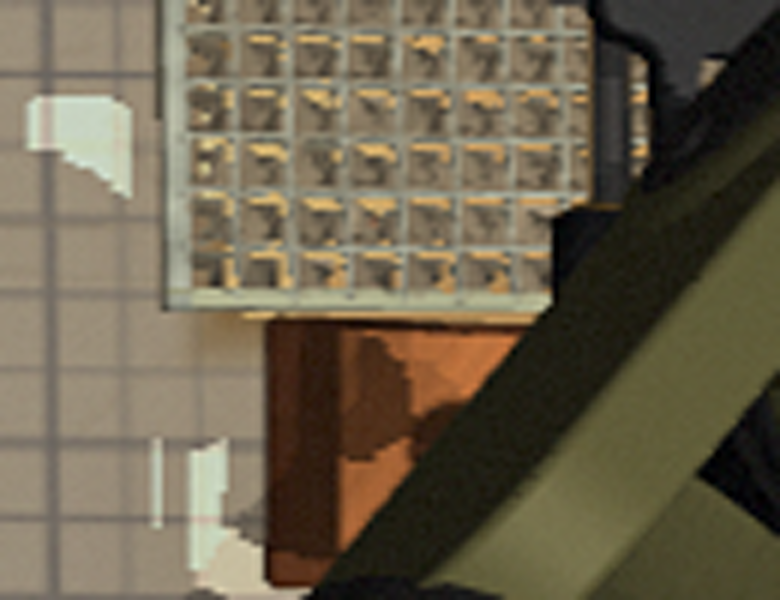

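The tool is upright and the nib at (387,176) is over the block, the same as after the lift. Lowering along the original line.

Request:
arm_command --deltas '[{"translation": [0.1, -0.03, 0.02], "turn": [0, 0, 0]}, {"translation": [0.4, -0.03, 0.02], "turn": [0, 0, 0]}, {"translation": [0.7, -0.03, 0.02], "turn": [0, 0, 0]}, {"translation": [0.9, -0.03, 0.02], "turn": [0, 0, 0]}, {"translation": [1.1, -0.03, 0.02], "turn": [0, 0, 0]}, {"translation": [1.3, -0.03, 0.02], "turn": [0, 0, 0]}, {"translation": [1.5, -0.03, 0.02], "turn": [0, 0, 0]}, {"translation": [1.7, -0.03, 0.02], "turn": [0, 0, 0]}, {"translation": [1.9, -0.03, 0.02], "turn": [0, 0, 0]}, {"translation": [2.0, -0.03, 0.02], "turn": [0, 0, 0]}]'

```text
time_s: 16.75
ee_pos: [0.38, -0.3134, 0.1453]
eef_rot: [-2.249, 1.57, 2.422]
force: [0.2, 0.4, -1.0]
grip_width: 0.0183
```

Request:
arm_command --deltas '[{"translation": [0.2, 0, 0], "turn": [0, 0, 0]}, {"translation": [0.4, 0, 0], "turn": [0, 0, 0]}, {"translation": [0.6, 0, 0], "turn": [0, 0, 0]}, {"translation": [0.8, 0, 0], "turn": [0, 0, 0]}, {"translation": [1.0, 0, 0], "turn": [0, 0, 0]}, {"translation": [1.2, 0, 0], "turn": [0, 0, 0]}, {"translation": [1.4, 0, 0], "turn": [0, 0, 0]}, {"translation": [1.55, 0, 0], "turn": [0, 0, 0]}, {"translation": [1.65, 0, 0], "turn": [0, 0, 0]}, {"translation": [1.7, 0, 0], "turn": [0, 0, 0]}, {"translation": [1.7, 0, 0], "turn": [0, 0, 0]}]'

```text
time_s: 17.67
ee_pos: [0.3801, -0.3135, 0.1034]
eef_rot: [-2.297, 1.571, 2.373]
force: [-0.0, 0.4, -1.5]
grip_width: 0.0185
```

```bash
python3 look.py side 330 110 460 210 m21
```

```text
[ 0.38007047 -0.3135442   0.10339686] 17.6667 [-0.03149415  0.41897111 -1.49000851] [ 0.03719677 -0.09447666  0.00017373] 0.0185348679353822
scale 6.0
```

View pics/m21.png

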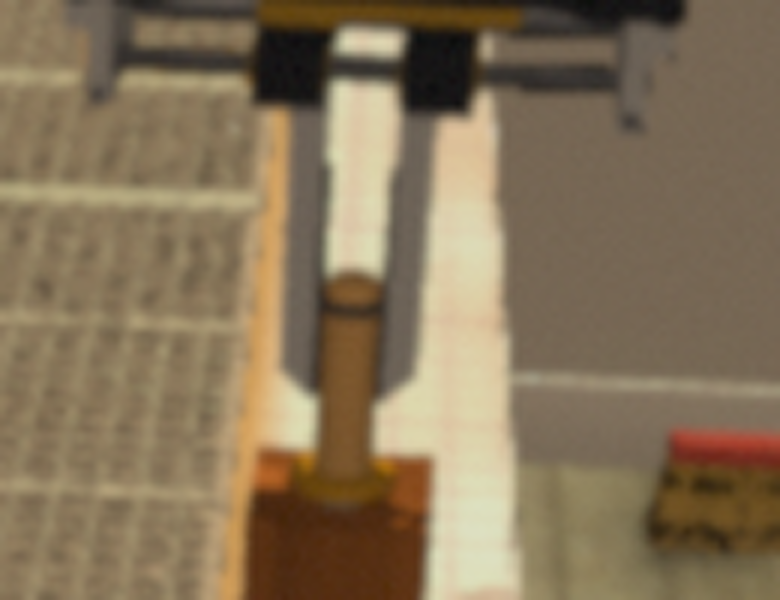

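The tool is in the hole, with no contact and the collar about 3.5 mm above the block. I'll lower the rest gently.

Request:
arm_command --deltas '[{"translation": [0.04, 0, 0], "turn": [0, 0, 0]}, {"translation": [0.07, 0, 0], "turn": [0, 0, 0]}, {"translation": [0.1, 0, 0], "turn": [0, 0, 0]}, {"translation": [0.12, 0, 0], "turn": [0, 0, 0]}, {"translation": [0.14, 0, 0], "turn": [0, 0, 0]}, {"translation": [0.14, 0, 0], "turn": [0, 0, 0]}, {"translation": [0.14, 0, 0], "turn": [0, 0, 0]}]'

```text
time_s: 18.3
ee_pos: [0.3801, -0.3136, 0.1001]
eef_rot: [-2.899, 1.571, 1.771]
force: [-0.1, -0.1, 0.2]
grip_width: 0.018
```

```bash
python3 look.py side 330 110 460 210 m22
```

```text
[ 0.38010342 -0.3135588   0.10009744] 18.3 [-0.09110618 -0.05670779  0.15667482] [-0.01574444 -0.05870052  0.02676612] 0.01804476380381054
scale 6.0
```

View pics/m22.png

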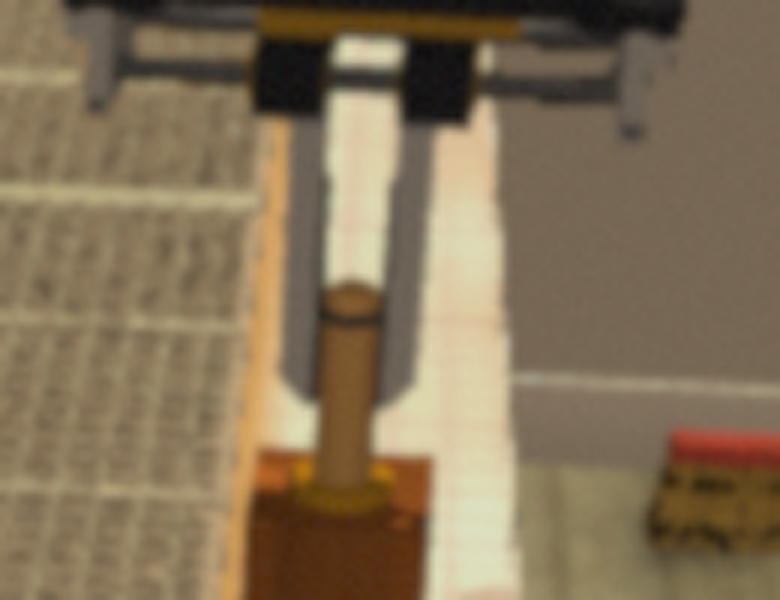

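The collar is back on the block, the same picture as before the lift. Releasing.

Request:
arm_command --deltas '[{"translation": [0, 0, 0], "turn": [0, 0, 0]}, {"translation": [0, 0, 0], "turn": [0, 0, 0]}, {"translation": [0, 0, 0], "turn": [0, 0, 0]}, {"translation": [0, 0, 0], "turn": [0, 0, 0]}, {"translation": [0, 0, 0], "turn": [0, 0, 0]}, {"translation": [0, 0, 0], "turn": [0, 0, 0]}, {"translation": [0, 0, 0], "turn": [0, 0, 0]}, {"translation": [0, 0, 0], "turn": [0, 0, 0]}, {"translation": [0, 0, 0], "turn": [0, 0, 0]}, {"translation": [0, 0, 0], "turn": [0, 0, 0]}]' --gripper 60

```text
time_s: 19.18
ee_pos: [0.3801, -0.3136, 0.1001]
eef_rot: [0.487, 1.571, -1.126]
force: [0.5, -0.3, 0.4]
grip_width: 0.0596
```

Request:
arm_command --deltas '[{"translation": [-0.2, 0, 0], "turn": [0, 0, 0]}, {"translation": [-0.6, 0, 0], "turn": [0, 0, 0]}, {"translation": [-1.1, 0, 0], "turn": [0, 0, 0]}, {"translation": [-1.7, 0, 0], "turn": [0, 0, 0]}, {"translation": [-2.4, 0, 0], "turn": [0, 0, 0]}, {"translation": [-3.1, 0, 0], "turn": [0, 0, 0]}, {"translation": [-3.8, 0, 0], "turn": [0, 0, 0]}, {"translation": [-4.4, 0, 0], "turn": [0, 0, 0]}, {"translation": [-4.8, 0, 0], "turn": [0, 0, 0]}, {"translation": [-4.8, 0, 0], "turn": [0, 0, 0]}, {"translation": [-4.8, 0, 0], "turn": [0, 0, 0]}]'

```text
time_s: 20.1
ee_pos: [0.3801, -0.3136, 0.2203]
eef_rot: [0.843, 1.57, -0.77]
force: [0.8, 0.4, -0.9]
grip_width: 0.0602
```

```bash
python3 look.py side 330 110 460 210 m23
```

```text
[ 0.38010731 -0.31357964  0.22027754] 20.1 [ 0.79432097  0.40353889 -0.92102047] [-0.02774301 -0.0446462  -0.00682336] 0.0601650784988445
scale 6.0
```

View pics/m23.png

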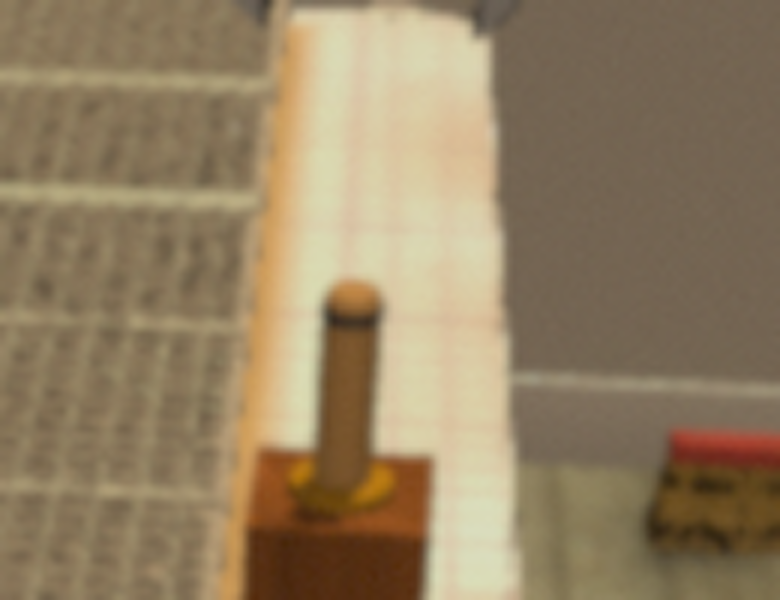

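It stands upright and looks seated. I'll move the arm aside to check from above without its shadow.

Request:
arm_command --deltas '[{"translation": [0, 0.1, -0.4], "turn": [0, 0, 0]}, {"translation": [0, 0.2, -1.2], "turn": [0, 0, 0]}, {"translation": [0, 0.4, -2.1], "turn": [0, 0, 0]}, {"translation": [0, 0.6, -3.1], "turn": [0, 0, 0]}, {"translation": [0, 0.8, -4.1], "turn": [0, 0, 0]}, {"translation": [0, 1.0, -5.1], "turn": [0, 0, 0]}, {"translation": [0, 1.2, -6.1], "turn": [0, 0, 0]}, {"translation": [0, 1.4, -7.1], "turn": [0, 0, 0]}, {"translation": [0, 1.6, -7.8], "turn": [0, 0, 0]}, {"translation": [0, 1.6, -8.0], "turn": [0, 0, 0]}, {"translation": [0, 1.6, -8.0], "turn": [0, 0, 0]}, {"translation": [0, 1.6, -8.0], "turn": [0, 0, 0]}]'

```text
time_s: 21.15
ee_pos: [0.4282, -0.1155, 0.2197]
eef_rot: [-1.669, 1.57, 3.002]
force: [-0.4, -0.3, -0.3]
grip_width: 0.0601
```

```bash
python3 look.py top 420 300 485 350 m24;python3 look.py side 370 150 405 200 m25; python3 - <<'E'
import cv2,numpy as np
a=cv2.imread("pics/full_m24.png");b=cv2.imread("pics/full_m25.png");a0=cv2.imread("pics/top0.png");b0=cv2.imread("pics/side0.png")
z=lambda x:cv2.resize(x,None,fx=6,fy=6,interpolation=cv2.INTER_CUBIC)
cv2.imwrite("pics/m26.png",np.vstack([np.hstack([z(a[302:350,420:485]),z(b[152:200,370:405])]),np.hstack([z(a0[302:350,420:485]),z(b0[152:200,370:405])])]))
E
```

```text
[ 0.42821847 -0.11552465  0.21973353] 21.15 [-0.37732051 -0.26335863 -0.33852575] [-0.04114106 -0.06088423 -0.0112261 ] 0.060055408955119016
scale 12.0
[ 0.42822115 -0.11593061  0.21981014] 21.2 [-0.43181715 -0.10589298 -0.12469917] [-0.00489058 -0.00383198 -0.00680606] 0.059954325555935425
scale 12.0
```

View pics/m26.png

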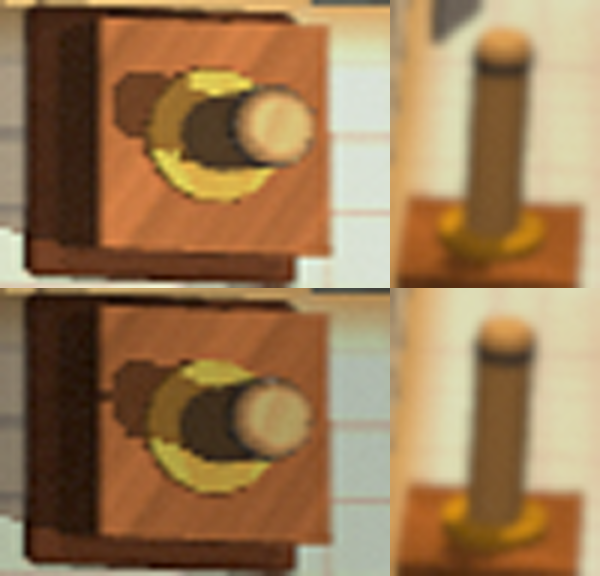

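View pics/full_m24.png

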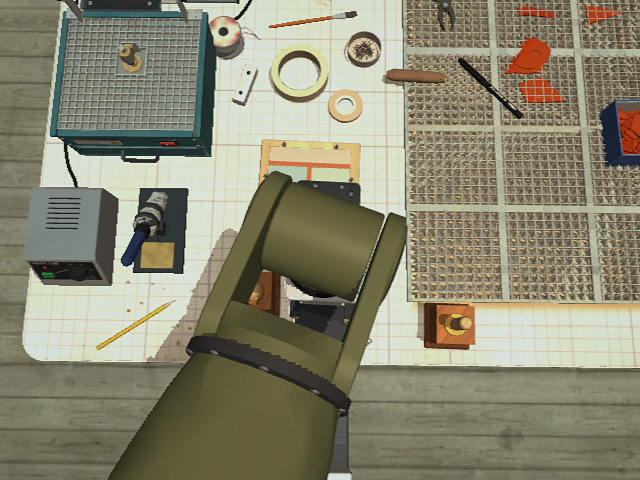

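Before and after match to within a pixel: collar flat on the block and handle upright, with the top view's handle end at (466,323). Handing in.

```bash
python3 - <<'E'
from h import *
print(ctrl.hand_in(), ctrl.get_obs()["time_s"])
E
```

```text
the job is handed in; nothing more can be done
the job is handed in; nothing more can be done
```

I stroked the seam with the burnisher and put it back upright in its own stand. I handed the job in at about 21 s; hand-in gives no verdict.

- **Stroke:** the nib went down gently about 10 mm inside the glass edge. It was pressed in about 5 mm, with roughly 2.4 N of contact force. I drew it about 110 mm along the stem at 30 mm/s with the arm's height steady. The last picture before lifting showed the nib on the crossbar, perhaps 2 mm past its centre line but still on the foil.
- **Return:** after release, pictures from both cameras matched the starting ones to within about 1 px. The collar is flat on the block, the tool is upright, and the arm is clear of it.

**Checks that disagreed:**
- The fingertips appeared about 20 mm shorter in the pictures than the stated tip reach, so I gripped 15 mm lower than planned.
- The two cameras put the stem about 3 mm apart in y. I settled it by comparing the nib with the seam in the picture, and blended in a correction of about 1 mm as the stroke began.
- The arm blocked the top view during the stroke, and I took no mid-stroke picture. That the nib stayed on the seam rests on the arm's measured path plus the start and end pictures.
- Single force readings during the stroke varied between 0.8 and 2.4 N, with noise of about 1 N.

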